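# Change the sample cups in a hand-wound analyser drawer

### The arm

A 6-joint arm with a two-finger parallel gripper is mounted at the origin on a cart in front of the work surface, level with it; the furniture and walls round the work are solid. World frame = base frame: x ahead of the robot, y to its left, z up, the work surface at z = 0. Lengths are in m, angles in degrees, forces in N, time in s.
With the tool pointing down it reaches from about 0.275 to 0.725 m from the base axis. Payload 5.6 kg.
Tool frame: the origin (TCP) lies between the finger pads; the fingertips stand 22 mm ahead of it and the grasp point (between the pads) lies 3 mm ahead of it; z points along the fingers, y is the line along which they close (so a half turn about z gives the same grasp; the last joint's range is limited). The gripper opens to 85 mm and grips with 20 to 120 N. Pads are 22 mm wide; open, the fingers measure 114 mm over their backs; the gripper's body (76 mm by 85 mm) begins 54 mm behind the grasp point. The pads swing forward as they close: fully open they stand 13 mm farther back than shut.
Start: joints at [-53.251, 14.616, 6.199, 0, -81.583, -16.306], TCP at [0.192, -0.515, 0.253] pointing down, gripper open.
Joint ranges: [-168.99, 168.99], [-69.2, 112.95], [-62.41, 85.93], [-164.36, 98.24], [-168.68, -3.75], [-174.98, 174.98]. Speed limits (degrees/s): [147.25, 147.25, 180, 180, 180, 180].

### API

Orientations are given as a 3x3 rotation matrix whose columns are the frame's x, y, z axes.
In Python, from cell import bot, read_camera, camera_model, workorder, outline_of gives the robot as it stands.
- The arm moves only by the tool arm_command, never from a script. Its argument "series" is text: rows parted by semicolons, each of 7 numbers parted by spaces: the shift along the tool's x, y, z in mm, then the turn, a rotation vector about the tool's x, y, z in degrees, then the finger opening in mm, from 0 to 85.4. A call has exactly 5 rows; each row is the pose to reach, as a shift and turn from the pose commanded when the call began, along the tool's axes at that moment; what a row does not reach only later rows make up. A row lasts 1/8 s, in which the tool goes at most 62.5 mm and 10.7 degrees, less where a joint would pass 70% of its speed; a pose out of reach is approached as far as the arm can. A call with a gripper value outside its range is refused whole. The fingers move at their own pace and stop on an object; "squeeze" is the grip in N (left out, the last holds). Time passes only in rows, so rows that repeat a pose let the fingers close, or fill a call up. It gives the time, the measured TCP pose, the force, the opening and the grip force at its end, in the units of the state.
- bot.state(): the state, without advancing time (a new reading comes with each control period).
- read_camera(name): name is "side" or "top"; returns the picture (420x560x3 uint8, blue, green, red); there is no depth.
- camera_model(name): a dict with "K" (3x3 intrinsics, pixels), "R" (3x3) and "t" (3): a world point X has camera coordinates R X + t. Camera axes: x right, y down, z forward; pixel columns grow to the right and rows downward; lengths in m; the calibration is good to about 2 mm. A picture is of the moment at which its call begins. camera_model takes no time and is no camera call.
- workorder.sign_off(): hands the job in; it is judged then, once.
Trained networks look in the newest picture that a camera, given by its name, has taken for a name from the list of things; names that differ only in an ending like _2 or _b are one class to them, and where a whole thing is asked for, a point or a joint stands for the part that bears it (a point fixed in the world has none). Each returns a list of dicts, best first, with "score" (0 to 1); they miss things now and then, are a little off and sometimes report something else, mostly with a low value. They report only what shows in the picture. A call takes as long as a camera call. They do not tell look-alikes from the thing itself.
- outline_of(camera, label): "pixels" (420x560 bool, what is visible of it) and "xy" ([column, row] in pixels, amid what is visible of it).
The state is a dict: "time_s": time; "joint_positions": joint angles; "qvel": joint speeds; "tau": joint torques, N m; "ee_pos": TCP position; "ee_rot": TCP orientation; "ft_force": force on the tool from outside, world axes, zero at the start; "wrist_torque": the same for the moment, N m; "finger_gap": opening from 0.0 (shut) to 1.0 (fully open); "finger_force": force on a finger pad.
Only numpy, scipy, OpenCV 4.12 (cv2) and the standard library are available. Lean on these libraries where they do the work, as an engineer would, in place of code of your own. Each camera call takes 0.05 s, during which the arm holds its last target. There are 200 camera calls.

### The job

Wind the analyser's drawer all the way out with its knob, lift the cups that were measured out of it and set them upright in the steel tray. Put every fresh cup standing on the bench into a nest of the drawer, seated on the bottom, wind the drawer fully home again with the knob and then press the start key. Leave the calculator and the marker where they are.

Things in the scene. Friction and masses are not known exactly. Their poses are not given: they have to be found in the camera images.
- analyser: bench analyser fixed to the worktop, 325 mm deep, 300 mm wide, 118 mm high; origin under the middle of its base, x from its open front (where the knob is) to its back, z up. White hood at the back: its front face at x = +62 mm, its back at +163 mm, flat top 118 mm above the worktop, underneath open to the front up to 90 mm. In front a low base 170 mm wide reaches to x = -163 mm and carries guide rods and a toothed rack
- drawer (a joint): how far the drawer is out, m: 0 = fully home under the hood, 0.120 = all the way out (both are end stops). It runs along the analyser's x axis, towards its front as the value grows, and stays where it is left. Its tray is a metal plate, 82 mm deep (x) and 272 mm wide (y), top 50 mm above the worktop, with three round nests side by side; the row of nest centres is at analyser x = +97.5 mm home and -22.5 mm when all the way out (85 mm before the hood)
- feed_knob: the feed knob with its pinion; origin on its upright axis at the height of the worktop, z up, turns with the knob (about 4.8 rad from home to all the way out). The pinion under the knob rolls on the fixed rack: one radian moves the drawer, and the knob itself with it, 25 mm (counter-clockwise: out, towards the front; clockwise: in). It takes about 0.4 N m and stays where it is left
- knob_grip (a point): centre of the gripping part of the feed knob: a black fluted upright cylinder 45 mm across and 28 mm high (79 to 107 mm above the worktop) that may be gripped at any angle; its axis is vertical and lies 105 mm before the row of nests; moves with the drawer
- nest_0 (a point): centre of the floor of the left nest (y = +88 mm in the drawer): a round recess 64 mm across and 12 mm deep, its floor 38 mm above the worktop; moves with the drawer. A seated cup stands 30 mm out of it
- nest_1 (a point): the same for the middle nest (y = 0)
- nest_2 (a point): the same for the right nest (y = -88 mm)
- start_key (a joint): travel of the start key, m: 0 = released, 0.006 = fully down, which takes about 4 N; springs back
- start_key_top (a point): centre of the top of the start key: a black round key 28 mm across in a grey collar on the hood's top, 136 mm above the worktop, pressed straight down
- tray_floor (a point): centre of the inner floor of the loose steel tray, 3 mm above the worktop; the tray measures 184 (its x) by 110 mm (its y) outside, walls 3 mm thick and 16 mm high
- used_0_mid (a point): measured cup, in a nest of the drawer at the start (one or two of the three are present): closed round sample cup, 60 mm across and 42 mm high, 0.1 to 0.2 kg, black body with a bare metal lid, foot bevelled 3 mm; this point is its centre, 21 mm above its underside, z up along its axis
- used_1_mid (a point): measured cup, in a nest of the drawer at the start (one or two of the three are present): closed round sample cup, 60 mm across and 42 mm high, 0.1 to 0.2 kg, black body with a bare metal lid, foot bevelled 3 mm; this point is its centre, 21 mm above its underside, z up along its axis
- used_2_mid (a point): measured cup, in a nest of the drawer at the start (one or two of the three are present): closed round sample cup, 60 mm across and 42 mm high, 0.1 to 0.2 kg, black body with a bare metal lid, foot bevelled 3 mm; this point is its centre, 21 mm above its underside, z up along its axis
- fresh_0_mid (a point): fresh cup, on the bench at the start (two or three of the three are present): closed round sample cup, 60 mm across and 42 mm high, 0.1 to 0.2 kg, black body with a bare metal lid, foot bevelled 3 mm; this point is its centre, 21 mm above its underside, z up along its axis
- fresh_1_mid (a point): fresh cup, on the bench at the start (two or three of the three are present): closed round sample cup, 60 mm across and 42 mm high, 0.1 to 0.2 kg, black body with a bare metal lid, foot bevelled 3 mm; this point is its centre, 21 mm above its underside, z up along its axis
- fresh_2_mid (a point): fresh cup, on the bench at the start (two or three of the three are present): closed round sample cup, 60 mm across and 42 mm high, 0.1 to 0.2 kg, black body with a bare metal lid, foot bevelled 3 mm; this point is its centre, 21 mm above its underside, z up along its axis
- calculator: pocket calculator lying on the bench, 104 x 73 x 14 mm; origin under its middle; not to be moved
- felt_marker: felt marker lying on the bench, 140 mm long (x) by 14 mm; origin under its middle; not to be moved
- white_tape: roll of white tape lying flat on the bench, 55 mm across, 13 mm high; origin under its middle. Beyond it and beyond the fresh cups, from about 0.57 m in front of the robot on, stands the bench's fixed apparatus: a pipette stand 0.35 m high behind the fresh cups, a mixer behind the tape, and a power supply and a screen on an arm behind the steel tray; a centrifuge stands to the right of the tray
There are look-alikes about, which are no part of the job. Leave any brown look-alike of the part that bears fresh_1_mid alone.

How it is judged (in metres and radians):
On the way, in this order (a step that is already met when the one before it is completed fails the run):
1. the drawer is wound all the way out by its knob (the fingers on the knob as it arrives) (value of joint drawer above 0.114 m and contact force between the fingers and feed_knob above 1 N), for 0.05 s.
2. measured cups in the tray, fresh cups in nests, drawer wound fully home by its knob (the fingers on the knob as it arrives) (x of used_0_mid in the frame of tray_floor between -0.08 and 0.08 m and y of used_0_mid in the frame of tray_floor between -0.035 and 0.035 m and z of each of used_0_mid, used_1_mid, used_2_mid in the frame of tray_floor below 0.029 m and angle between each of used_0_mid, used_1_mid, used_2_mid's own z axis and vertical below 0.12 rad and x of used_1_mid in the frame of tray_floor between -0.08 and 0.08 m and y of used_1_mid in the frame of tray_floor between -0.035 and 0.035 m and x of used_2_mid in the frame of tray_floor between -0.08 and 0.08 m and y of used_2_mid in the frame of tray_floor between -0.035 and 0.035 m and ((horizontal distance between fresh_0_mid and nest_0 below 0.004 m and z of fresh_0_mid in the frame of nest_0 between 0.012 and 0.024 m) or (horizontal distance between fresh_0_mid and nest_1 below 0.004 m and z of fresh_0_mid in the frame of nest_1 between 0.012 and 0.024 m) or (horizontal distance between fresh_0_mid and nest_2 below 0.004 m and z of fresh_0_mid in the frame of nest_2 between 0.012 and 0.024 m)) and angle between each of fresh_0_mid, fresh_1_mid, fresh_2_mid's own z axis and vertical below 0.08 rad and ((horizontal distance between fresh_1_mid and nest_0 below 0.004 m and z of fresh_1_mid in the frame of nest_0 between 0.012 and 0.024 m) or (horizontal distance between fresh_1_mid and nest_1 below 0.004 m and z of fresh_1_mid in the frame of nest_1 between 0.012 and 0.024 m) or (horizontal distance between fresh_1_mid and nest_2 below 0.004 m and z of fresh_1_mid in the frame of nest_2 between 0.012 and 0.024 m)) and ((horizontal distance between fresh_2_mid and nest_0 below 0.004 m and z of fresh_2_mid in the frame of nest_0 between 0.012 and 0.024 m) or (horizontal distance between fresh_2_mid and nest_1 below 0.004 m and z of fresh_2_mid in the frame of nest_1 between 0.012 and 0.024 m) or (horizontal distance between fresh_2_mid and nest_2 below 0.004 m and z of fresh_2_mid in the frame of nest_2 between 0.012 and 0.024 m)) and value of joint drawer below 0.004 m and contact force between the fingers and feed_knob above 1 N), for 0.05 s.
3. the start key is pressed with the drawer home (value of joint start_key above 0.004 m and value of joint drawer below 0.004 m), for 0.05 s.
At the end, for the whole second after the job is handed in: Measured cups stand upright on the steel tray's floor, fresh cups sit on the bottom of nests (centre within 4 mm, upright), the drawer is home within 4 mm (wound out and in by its knob), and the start key was then pressed (4 of its 6 mm) and is released (x of used_0_mid in the frame of tray_floor between -0.08 and 0.08 m and y of used_0_mid in the frame of tray_floor between -0.035 and 0.035 m and z of each of used_0_mid, used_1_mid, used_2_mid in the frame of tray_floor below 0.029 m and angle between each of used_0_mid, used_1_mid, used_2_mid's own z axis and vertical below 0.12 rad and x of used_1_mid in the frame of tray_floor between -0.08 and 0.08 m and y of used_1_mid in the frame of tray_floor between -0.035 and 0.035 m and x of used_2_mid in the frame of tray_floor between -0.08 and 0.08 m and y of used_2_mid in the frame of tray_floor between -0.035 and 0.035 m and ((horizontal distance between fresh_0_mid and nest_0 below 0.004 m and z of fresh_0_mid in the frame of nest_0 between 0.012 and 0.024 m) or (horizontal distance between fresh_0_mid and nest_1 below 0.004 m and z of fresh_0_mid in the frame of nest_1 between 0.012 and 0.024 m) or (horizontal distance between fresh_0_mid and nest_2 below 0.004 m and z of fresh_0_mid in the frame of nest_2 between 0.012 and 0.024 m)) and angle between each of fresh_0_mid, fresh_1_mid, fresh_2_mid's own z axis and vertical below 0.08 rad and ((horizontal distance between fresh_1_mid and nest_0 below 0.004 m and z of fresh_1_mid in the frame of nest_0 between 0.012 and 0.024 m) or (horizontal distance between fresh_1_mid and nest_1 below 0.004 m and z of fresh_1_mid in the frame of nest_1 between 0.012 and 0.024 m) or (horizontal distance between fresh_1_mid and nest_2 below 0.004 m and z of fresh_1_mid in the frame of nest_2 between 0.012 and 0.024 m)) and ((horizontal distance between fresh_2_mid and nest_0 below 0.004 m and z of fresh_2_mid in the frame of nest_0 between 0.012 and 0.024 m) or (horizontal distance between fresh_2_mid and nest_1 below 0.004 m and z of fresh_2_mid in the frame of nest_1 between 0.012 and 0.024 m) or (horizontal distance between fresh_2_mid and nest_2 below 0.004 m and z of fresh_2_mid in the frame of nest_2 between 0.012 and 0.024 m)) and value of joint drawer below 0.004 m and value of joint start_key below 0.002 m); the robot touches nothing.
It fails at once if the calculator is moved by more than 5 cm (distance of calculator from where it was at the start of the episode above 0.05 m).
It fails at once if the marker is moved by more than 5 cm (distance of felt_marker from where it was at the start of the episode above 0.05 m).
Of used_0, used_1, used_2 only 1 to 2 are there at a start; the rules pass over those that are not, and their reading is None.
Of fresh_0, fresh_1, fresh_2 only 2 to 3 are there at a start; the rules pass over those that are not, and their reading is None.
At some moment in a run one of fresh_0, fresh_1, fresh_2, steel_tray may be knocked a few centimetres aside while the robot is not near it.
Once in a run the grip may slacken for a moment while it holds something.
It also fails if it takes over 210 s, if anything falls off the work surface, if the arm or the gripper's body presses on something with over 40 N, if the wrist force passes 120 N, or if a joint passes its speed limit or range.

## Working session

There is one attempt and no reset: what is moved stays moved. The work goes in short steps, Python scripts to look and compute and a tool call to move; the robot and the scene stay as the last step left them, time stands still between calls to the robot, and variables do not carry over. Pictures are saved under pics/ and viewed, at most 14 in all, crops included, and the job is handed in when it is done.

Besides the shell and the picture viewer there is one more tool, called as name(argument=value, ...) on one line, values as JSON. arm_command: Moves the arm, as the interface text tells. Its arguments: {"type":"object","properties":{"series":{"type":"string"},"squeeze":{"type":"number"}},"required":["series"]}

```bash
ls; mkdir -p pics; python3 - <<'E'
from cell import bot, read_camera, camera_model, outline_of
import cv2, numpy as np
for c in ("side","top"):
    im=read_camera(c); cv2.imwrite(f"pics/{c}0.png",im)
    m=camera_model(c); print(c,m["K"],m["R"],m["t"], -np.array(m["R"]).T@np.array(m["t"]))
print(bot.state())
E
```

```text
pics
side [[447.66142493   0.         271.30762186]
 [  0.         447.66142493 213.01368869]
 [  0.           0.           1.        ]] [[ 0.9997108   0.0162543   0.01772348]
 [ 0.02382772 -0.5699004  -0.82136823]
 [-0.00325015  0.821553   -0.57012289]] [-0.50601498  0.0548413   1.4479496 ] [ 0.50926795 -1.15008834  0.87952245]
top [[479.78464271   0.         282.06356724]
 [  0.         479.78464271 209.1096887 ]
 [  0.           0.           1.        ]] [[ 0.48233199 -0.8759445   0.00877932]
 [-0.83481549 -0.46267493 -0.29835384]
 [ 0.26540338  0.13657649 -0.95441496]] [-0.26334445  0.46807074  1.62702482] [ 0.08595427 -0.23632388  1.69481951]
{'time_s': 0.1, 'joint_positions': array([-5.32490414e+01,  1.46494823e+01,  6.13827946e+00, -2.58196855e-02,
       -8.15853330e+01, -1.63060935e+01]), 'qvel': array([ 0.01522382, -0.14026946,  0.21150268,  0.08554673,  0.02735397,
       -0.03718959]), 'tau': array([-1.82339616e-03, -3.87602341e+01,  2.38473451e+01,  5.37782058e+00,
       -3.78291967e-03, -1.18462765e-05]), 'ee_pos': array([ 0.19202693, -0.51494099,  0.25248481]), 'ee_rot': array([[-9.37031904e-01, -3.49243163e-01, -6.50927474e-04],
       [-3.49243767e-01,  9.37030511e-01,  1.61670985e-03],
       [ 4.53140426e-05,  1.74224107e-03, -9.99998481e-01]]), 'ft_force': array([ 0.20902325, -0.32158523,  0.09116641]), 'wrist_torque': array([ 0.04925096, -0.03407387,  0.031224  ]), 'finger_force': 0.0, 'finger_gap': 0.9964563471223723}
```

View pics/side0.png

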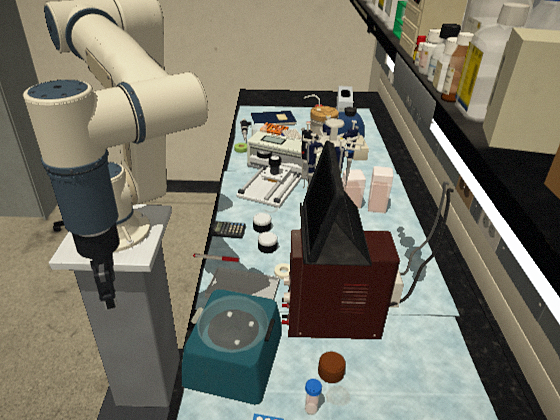

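View pics/top0.png

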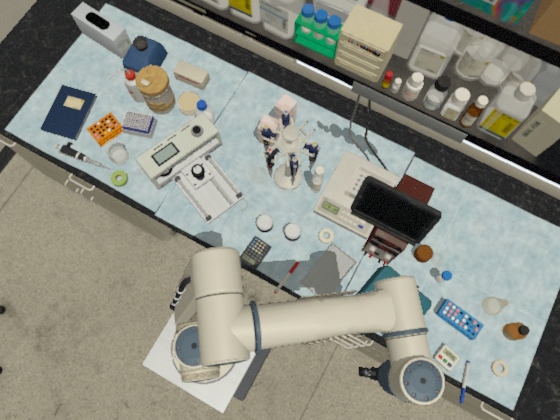

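```bash
cat > h.py <<'E'
from cell import bot, read_camera, camera_model, outline_of
import cv2, numpy as np
def w2p(c,X):
    m=camera_model(c);p=m["K"]@(np.array(m["R"])@np.array(X,float)+m["t"]);return p[:2]/p[2]
def p2w(c,uv,z):
    m=camera_model(c);R=np.array(m["R"]);C=-R.T@m["t"]
    d=R.T@np.linalg.inv(m["K"])@np.array([uv[0],uv[1],1.]);return C+d*(z-C[2])/d[2]
def tri(uvs):
    A=[];b=[]
    for c,uv in uvs.items():
        m=camera_model(c);R=np.array(m["R"]);C=-R.T@m["t"]
        d=R.T@np.linalg.inv(m["K"])@np.array([uv[0],uv[1],1.]);d/=np.linalg.norm(d)
        P=np.eye(3)-np.outer(d,d);A.append(P);b.append(P@C)
    return np.linalg.solve(sum(A),sum(b))
def ctr(d): 
    ys,xs=np.nonzero(d["pixels"]);return xs.mean(),ys.mean(),len(xs)
def move(xy_z,yaw=None):
    """tool-frame shift (mm) to world target and rotvec deg (about z) for tool-x yaw"""
    from scipy.spatial.transform import Rotation as Ro
    s=bot.state();R=s["ee_rot"];d=R.T@(np.array(xy_z)-s["ee_pos"])*1000
    r=None
    if yaw is not None:   # yaw = world angle of closing line (tool y), tool down
        a=np.radians(yaw);y=np.array([np.cos(a),np.sin(a),0]);z=np.array([0,0,-1.])
        best=None
        for sg in (1,-1):
            T=np.column_stack([np.cross(sg*y,z),sg*y,z]);v=Ro.from_matrix(R.T@T).as_rotvec(degrees=True)
            if best is None or np.linalg.norm(v)<np.linalg.norm(best): best=v
        r=best
    return np.round(d,1),None if r is None else np.round(r,1)
E
python3 - <<'E'
from h import *
for c in ("top","side"):
    im=read_camera(c)
    for l,z in [("fresh_0_mid",.042),("used_0_mid",.08),("feed_knob",.107),("start_key_top",.136),("steel_tray",.016),("tray_floor",.016),("analyser",.06),("drawer",.05),("calculator",.014),("felt_marker",.014)]:
        try: L=outline_of(c,l)
        except Exception as e: print(c,l,e);continue
        for d in L: print(c,l,round(d["score"],2),np.round(ctr(d)),p2w(c,d["xy"],z).round(3))
    k=cv2.resize(im[110:260,120:340] if c=="top" else im[100:310,190:470],None,fx=3.6 if c=="top" else 2.8,fy=3.6 if c=="top" else 2.8,interpolation=cv2.INTER_CUBIC)
    cv2.imwrite(f"pics/{c}crop.png",k)
E
```

```text
top fresh_0_mid 0.6 [ 194.  167. 1117.] [0.54  0.352 0.042]
top feed_knob 0.59 [198. 171. 147.] [0.51  0.314 0.107]
top feed_knob 0.24 [264. 224. 216.] [0.46  0.026 0.107]
top start_key_top 0.6 [196. 130.  49.] [0.628 0.397 0.136]
top steel_tray it knows: analyser, calculator, drawer, feed_knob, felt_marker, fresh_0_mid, fresh_1_mid, fresh_2_mid, knob_grip, nest, start_key, start_key_top, tray_floor, used_0_mid, used_1_mid, used_2_mid, white_
top tray_floor 0.79 [ 329.  271. 1531.] [ 0.425 -0.255  0.016]
top tray_floor 0.31 [ 194.  167. 1069.] [0.53  0.376 0.016]
top analyser 0.59 [ 193.  168. 5868.] [0.527 0.35  0.06 ]
top drawer 0.7 [ 194.  167. 1154.] [0.525 0.355 0.05 ]
top drawer 0.57 [255. 253. 586.] [0.362 0.009 0.05 ]
top calculator 0.65 [255. 253. 629.] [0.375 0.016 0.014]
top felt_marker 0.55 [287. 277.  85.] [ 0.346 -0.128  0.014]
side fresh_0_mid 0.65 [261. 222. 302.] [ 0.475 -0.024  0.042]
side used_0_mid 0.63 [264. 154.  84.] [0.473 0.403 0.08 ]
side feed_knob 0.71 [274. 164. 141.] [0.506 0.27  0.107]
side steel_tray it knows: analyser, calculator, drawer, feed_knob, felt_marker, fresh_0_mid, fresh_1_mid, fresh_2_mid, knob_grip, nest, start_key, start_key_top, tray_floor, used_0_mid, used_1_mid, used_2_mid, white_
side tray_floor 0.89 [ 243.  283. 1555.] [ 0.434 -0.252  0.016]
side analyser 0.92 [ 273.  169. 3520.] [0.507 0.331 0.06 ]
side analyser 0.46 [274. 161. 115.] [0.5   0.383 0.06 ]
side drawer 0.8 [278. 166. 888.] [0.525 0.354 0.05 ]
side drawer 0.21 [267. 243. 324.] [ 0.499 -0.103  0.05 ]
side calculator 0.66 [227. 230. 522.] [ 0.365 -0.011  0.014]
side calculator 0.27 [264. 154. 122.] [0.462 0.535 0.014]
side felt_marker 0.57 [217. 258. 180.] [ 0.359 -0.14   0.014]
side felt_marker 0.42 [263. 154. 110.] [0.459 0.542 0.014]
```

View pics/topcrop.png

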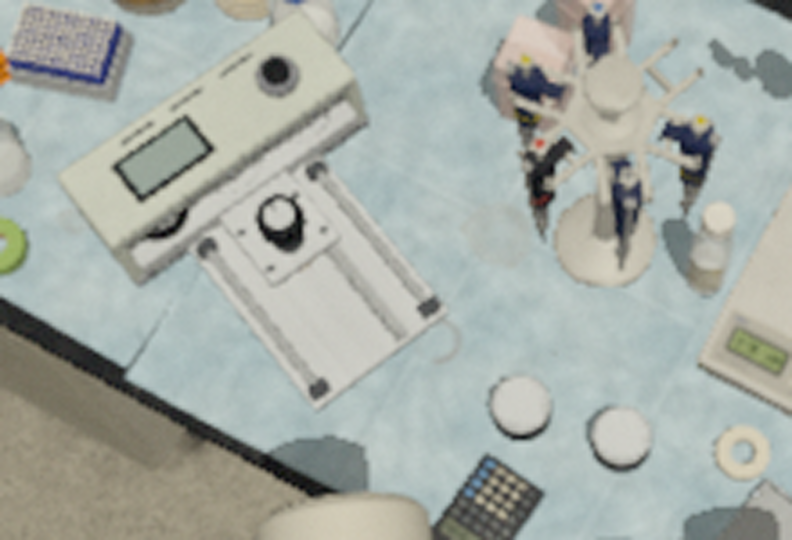

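View pics/sidecrop.png

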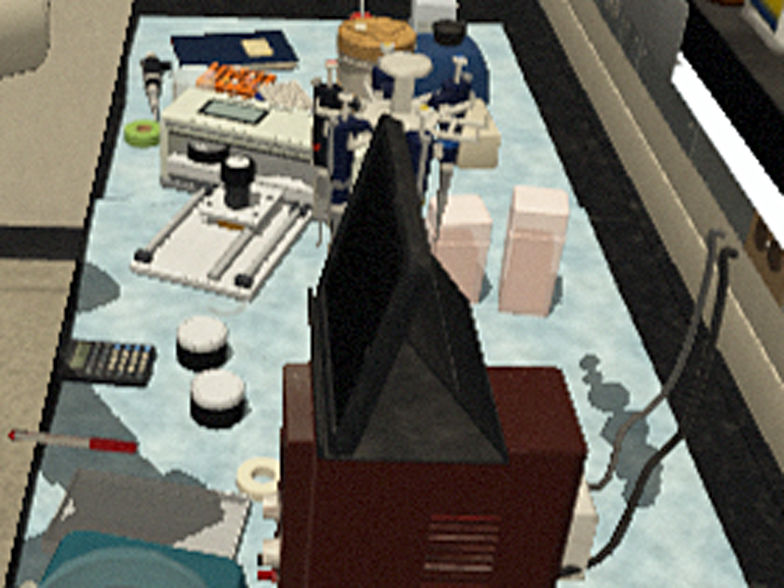

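```bash
python3 - <<'E'
from h import *
f=lambda x,y:(120+(x+.5)/3.6-.5,110+(y+.5)/3.6-.5)
g=lambda x,y:(190+(x+.5)/2.8-.5,100+(y+.5)/2.8-.5)
H=[p2w("top",f(*p),.118) for p in [(60,178),(302,12),(353,78),(112,245)]]
print(np.round(H,3)); 
for i in range(4):
    d=H[(i+1)%4]-H[i];print(np.linalg.norm(d),np.degrees(np.arctan2(d[1],d[0])))
print("front base",p2w("top",f(318,405),.015),p2w("top",f(447,318),.015))
print("side base",p2w("side",g(133,268),.015),p2w("side",g(250,298),.015))
print("rod ends",p2w("top",f(208,246),.04),p2w("top",f(318,386),.04),p2w("top",f(317,168),.04),p2w("top",f(430,304),.04))
print("knob",p2w("top",f(281,209),.107),p2w("side",g(239,164),.107))
print("key",p2w("top",f(276,72),.136))
for l,z in [((165,215),.08)]: print("used",p2w("top",f(*l),z),p2w("side",g(207,150),z))
for p,q in [((521,405),(203,334)),((620,436),(218,384))]: print("fresh",p2w("top",f(*p),.042),p2w("side",g(*q),.042))
for p in [(264,222)]:pass
m=camera_model
E
```

```text
[[0.437 0.532 0.118]
 [0.708 0.419 0.118]
 [0.67  0.336 0.118]
 [0.402 0.448 0.118]]
0.29401266554459843 -22.410750156318386
0.09209471709609249 -114.5985890188147
0.29023461247350896 157.29994316544003
0.09056248336198586 67.7575211397359
front base [0.37917391 0.21554574 0.015     ] [0.52233888 0.14840661 0.015     ]
side base [0.38033838 0.20126449 0.015     ] [0.53018631 0.13878482 0.015     ]
rod ends [0.4645794  0.39535158 0.04      ] [0.391617  0.2191095 0.04     ] [0.59250477 0.34330167 0.04      ] [0.52043705 0.16525986 0.04      ]
knob [0.51721354 0.32790706 0.107     ] [0.51282284 0.31666016 0.107     ]
key [0.63183299 0.39950825 0.136     ]
used [0.46261993 0.4356615  0.08      ] [0.46826961 0.40698147 0.08      ]
fresh [0.4720816  0.03203561 0.042     ] [0.47567461 0.02198589 0.042     ]
fresh [ 0.49177387 -0.06924643  0.042     ] [ 0.49507226 -0.07090408  0.042     ]
```

```bash
cat >> h.py <<'E'
from scipy.spatial.transform import Rotation as Ro
EX=np.array([np.cos(np.radians(67.6)),np.sin(np.radians(67.6)),0]);EY=np.array([-EX[1],EX[0],0])
def RT(yaw,tilt=0,taz=0):
    """tool down, tool y at world angle yaw (deg); tilt deg about world horizontal axis so that z leans toward azimuth taz"""
    a=np.radians(yaw);y=np.array([np.cos(a),np.sin(a),0]);z=np.array([0,0,-1.])
    T=np.column_stack([np.cross(y,z),y,z]);b=np.radians(taz)
    return Ro.from_rotvec(np.radians(-tilt)*np.array([-np.sin(b),np.cos(b),0])).as_matrix()@T
def yaw_of(R): return np.degrees(np.arctan2(R[1,1],R[0,1]))
def plan(wps,P0=None,R0=None,mm=45,deg=9.5):
    """wps: (xyz,yaw,gap[,tilt,taz]) absolute, yaw continuous from the current one; xyz=None -> hold n rows (None,n,gap)"""
    s=bot.state();P=np.array(P0 if P0 is not None else s["ee_pos"],float);R=np.array(R0 if R0 is not None else s["ee_rot"])
    pts=[];p=P.copy();y=yaw_of(R);t=(0,0)
    for w in wps:
        if w[0] is None: pts+=[(p,y,w[2],*t)]*w[1];continue
        q=np.array(w[0],float);t2=tuple(w[3:5]) if len(w)>3 else (0,0)
        if t[1]==0 and t[0]==0: t=(0,t2[1])
        n=max(1,int(np.ceil(max(np.linalg.norm(q-p)*1000/mm,abs(w[1]-y)/deg,abs(t2[0]-t[0])/deg))))
        for k in range(1,n+1):
            f=k/n;pts.append((p+f*(q-p),y+f*(w[1]-y),w[2],t[0]+f*(t2[0]-t[0]),t2[1]))
        p,y,t=q,w[1],t2
    while len(pts)%5: pts.append(pts[-1])
    for i in range(0,len(pts),5):
        rows=[]
        for (q,yy,g,tl,ta) in pts[i:i+5]:
            d=np.round(R.T@(q-P)*2000)/2;v=np.round(Ro.from_matrix(R.T@RT(yy,tl,ta)).as_rotvec(degrees=True)*2)/2
            rows.append(" ".join(f"{x+0:g}" for x in [*d,*v,g]))
        P=P+R@(d/1000);R=R@Ro.from_rotvec(np.radians(v)).as_matrix()
        print("; ".join(rows))
    print("end",P.round(4),"yaw",round(yaw_of(R),1))
def st():
    s=bot.state();print("t",round(s["time_s"],2),"p",s["ee_pos"].round(4),"yaw",round(yaw_of(s["ee_rot"]),1),"z",s["ee_rot"][:,2].round(3),"j",s["joint_positions"].round(0),"F",s["ft_force"].round(1),"M",s["wrist_torque"].round(2),"gap",round(s["finger_gap"]*85.4,1),"ff",round(s["finger_force"],1))
E
python3 -c "
from h import *
plan([((.19,-.5,.3),110.5,85),((.516,.324,.25),62,85),((.516,.324,.25),62,85)])"
```

```text
-1.5 7.5 -23.5 0 0 0 85; -3.5 15 -46.5 0 0 0 85; -33 48 -44 0 0 2.5 85; -62.5 81 -41.5 0 0 5 85; -92.5 114 -39 0 0 7 85
-25.5 36 2.5 0 0 2.5 85; -50.5 72.5 5 0 0 5 85; -76 108.5 7.5 0 0 7.5 85; -101.5 145 10 0 0 10 85; -127 181 12.5 0 0 12.5 85
-17 41 2.5 0 0 2.5 85; -34 82 5 0 0 4.5 85; -51 123 7.5 0 0 7 85; -68 164 10 0 0 9.5 85; -85 205 12.5 0 0 12 85
-8 43.5 2.5 0 0 2.5 85; -16 87 5 0 0 5 85; -24 130.5 7.5 0 0 7 85; -32.5 174 10 0 0 9.5 85; -40.5 217.5 12.5 0 0 12 85
1.5 44.5 2.5 0 0 2.5 85; 2.5 88.5 5 0 0 5 85; 2.5 88.5 5 0 0 5 85; 2.5 88.5 5 0 0 5 85; 2.5 88.5 5 0 0 5 85
end [0.5158 0.3239 0.2498] yaw 61.9
```

arm_command(series="-1.5 7.5 -23.5 0 0 0 85; -3.5 15 -46.5 0 0 0 85; -33 48 -44 0 0 2.5 85; -62.5 81 -41.5 0 0 5 85; -92.5 114 -39 0 0 7 85", squeeze=60)

```text
time_s: 1.72
ee_pos: [0.2392, -0.375, 0.2923]
ee_rot: [[-0.973, -0.231, 0.0], [-0.231, 0.973, -0.0], [-0.0, -0.0, -1.0]]
ft_force: [0.8, 0.1, -0.1]
finger_gap: 0.994
finger_force: 0.0
```

arm_command(series="-25.5 36 2.5 0 0 2.5 85; -50.5 72.5 5 0 0 5 85; -76 108.5 7.5 0 0 7.5 85; -101.5 145 10 0 0 10 85; -127 181 12.5 0 0 12.5 85")

```text
time_s: 2.35
ee_pos: [0.3207, -0.1693, 0.28]
ee_rot: [[-1.0, -0.015, 0.001], [-0.015, 1.0, -0.0], [-0.001, -0.0, -1.0]]
ft_force: [-0.4, -0.1, 0.5]
finger_gap: 1.0
finger_force: 0.0
```

arm_command(series="-17 41 2.5 0 0 2.5 85; -34 82 5 0 0 4.5 85; -51 123 7.5 0 0 7 85; -68 164 10 0 0 9.5 85; -85 205 12.5 0 0 12 85")

```text
time_s: 2.98
ee_pos: [0.4023, 0.0372, 0.2675]
ee_rot: [[-0.981, 0.193, 0.001], [0.193, 0.981, 0.0], [-0.001, 0.0, -1.0]]
ft_force: [0.4, -1.3, 0.3]
finger_gap: 0.997
finger_force: 0.0
```

arm_command(series="-8 43.5 2.5 0 0 2.5 85; -16 87 5 0 0 5 85; -24 130.5 7.5 0 0 7 85; -32.5 174 10 0 0 9.5 85; -40.5 217.5 12.5 0 0 12 85")

```text
time_s: 3.6
ee_pos: [0.4839, 0.2429, 0.2548]
ee_rot: [[-0.92, 0.393, 0.0], [0.393, 0.92, 0.0], [-0.0, 0.0, -1.0]]
ft_force: [0.9, 0.4, 0.6]
finger_gap: 0.992
finger_force: 0.0
```

arm_command(series="1.5 44.5 2.5 0 0 2.5 85; 2.5 88.5 5 0 0 5 85; 2.5 88.5 5 0 0 5 85; 2.5 88.5 5 0 0 5 85; 2.5 88.5 5 0 0 5 85")

```text
time_s: 4.22
ee_pos: [0.5158, 0.3231, 0.2505]
ee_rot: [[-0.882, 0.471, 0.001], [0.471, 0.882, 0.001], [-0.0, 0.001, -1.0]]
ft_force: [0.5, -0.6, 1.3]
finger_gap: 0.993
finger_force: 0.0
```

```bash
python3 - <<'E'
from h import *
st()
a=read_camera("side");b=read_camera("top")
A=cv2.resize(a[110:200,215:365],None,fx=4,fy=4,interpolation=cv2.INTER_CUBIC)
B=cv2.resize(b[195:315,230:380],None,fx=4,fy=4,interpolation=cv2.INTER_CUBIC)
B=cv2.resize(B,(A.shape[1]*0+300,240));A=cv2.resize(A,None,fx=.8,fy=.8)
o=np.zeros((max(A.shape[0],240),A.shape[1]+300,3),np.uint8);o[:A.shape[0],:A.shape[1]]=A;o[:240,A.shape[1]:]=B
cv2.imwrite("pics/2.png",o);cv2.imwrite("pics/top2.png",b);print(o.shape,A.shape)
for d in outline_of("top","tray_floor"):
    if d["score"]>.5:
        c=cv2.findContours(d["pixels"].astype(np.uint8),0,2)[0];c=max(c,key=cv2.contourArea)
        r=cv2.boxPoints(cv2.minAreaRect(c));W=np.array([p2w("top",p,.016) for p in r]);print(d["score"],W.round(3),W.mean(0).round(3),[np.linalg.norm(W[i]-W[i-1]).round(3) for i in range(4)])
E
```

```text
t 4.22 p [0.5158 0.3231 0.2505] yaw 61.9 z [ 0.001  0.001 -1.   ] j [  47.   21.   15.    0.  -84. -165.] F [ 0.5 -0.6  1.3] M [ 0.01  0.   -0.  ] gap 84.8 ff 0.0
(288, 780, 3) (288, 480, 3)
0.69 [[ 0.35  -0.179  0.016]
 [ 0.534 -0.216  0.016]
 [ 0.509 -0.33   0.016]
 [ 0.328 -0.291  0.016]] [ 0.43  -0.254  0.016] [np.float64(0.114), np.float64(0.188), np.float64(0.117), np.float64(0.185)]
0.56 [[0.541 0.385 0.016]
 [0.563 0.345 0.016]
 [0.521 0.32  0.016]
 [0.5   0.359 0.016]] [0.531 0.352 0.016] [np.float64(0.048), np.float64(0.045), np.float64(0.048), np.float64(0.045)]
```

View pics/2.png

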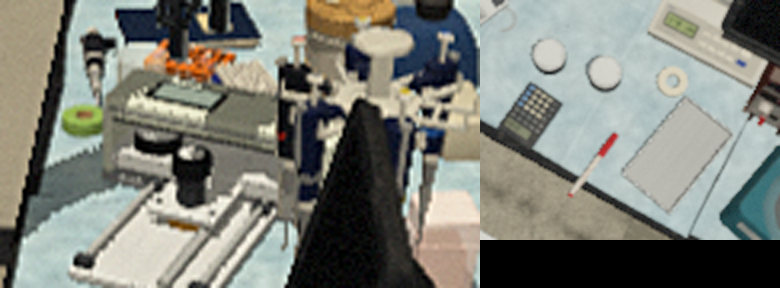

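```bash
python3 -c "
from h import *
plan([((.516,.324,.15),62,85),((.516,.324,.098),62,85)],mm=50)
plan([(None,5,30)])"
```

```text
0 0 33.5 0 0 0 85; 0 0.5 67 0 0 0 85; 0 0.5 100.5 0 0 0 85; 0.5 0.5 126.5 0 0 0 85; 0.5 0.5 152.5 0 0 0 85
end [0.5157 0.324  0.098 ] yaw 61.9
0 0 0 0 0 0 30; 0 0 0 0 0 0 30; 0 0 0 0 0 0 30; 0 0 0 0 0 0 30; 0 0 0 0 0 0 30
end [0.5158 0.3232 0.2505] yaw 61.9
```

arm_command(series="0 0 33.5 0 0 0 85; 0 0.5 67 0 0 0 85; 0 0.5 100.5 0 0 0 85; 0.5 0.5 126.5 0 0 0 85; 0.5 0.5 152.5 0 0 0 85")

```text
time_s: 5.0
ee_pos: [0.5156, 0.3241, 0.0968]
ee_rot: [[-0.882, 0.471, 0.0], [0.471, 0.882, 0.0], [-0.0, 0.0, -1.0]]
ft_force: [0.9, -0.4, 0.3]
finger_gap: 0.997
finger_force: 0.0
```

arm_command(series="0 0 0 0 0 0 30; 0 0 0 0 0 0 30; 0 0 0 0 0 0 30; 0 0 0 0 0 0 30; 0 0 0 0 0 0 30")

```text
time_s: 5.62
ee_pos: [0.5169, 0.3256, 0.0995]
ee_rot: [[-0.883, 0.47, 0.004], [0.47, 0.883, 0.003], [-0.002, 0.004, -1.0]]
ft_force: [-0.1, 2.7, 6.5]
finger_gap: 0.508
finger_force: 61.2
```

```bash
python3 - <<'E'
from h import *
st()
a=read_camera("side");cv2.imwrite("pics/3.png",cv2.resize(a[110:200,215:365],None,fx=4,fy=4,interpolation=cv2.INTER_CUBIC))
E
```

```text
t 5.62 p [0.5169 0.3256 0.0995] yaw 62.0 z [ 0.004  0.003 -1.   ] j [  47.   26.    0.    0.  -64. -165.] F [-0.1  2.7  6.5] M [0.55 0.1  0.05] gap 43.4 ff 61.2
```

View pics/3.png

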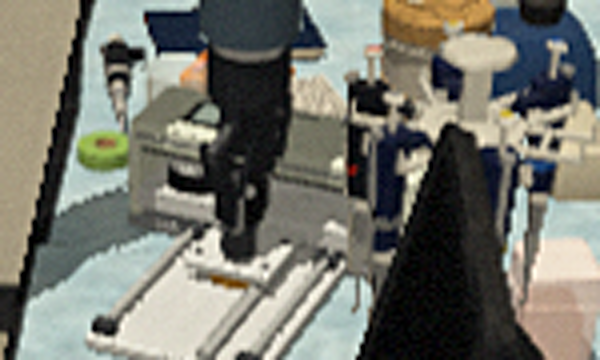

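```bash
python3 -c "
from h import *
s=bot.state();P=s['ee_pos']*[1,1,0]+[0,0,.099]
plan([(P-.121*EX,62+277,30)])"
```

```text
-0.5 -4 0 0 0 -9 30; -1 -8 0 0 0 -18.5 30; -1 -12 0 0 0 -27.5 30; -1.5 -16 0 0 0 -37 30; -2 -20 0 0 0 -46 30
2.5 -3 0 0 0.5 -9.5 30; 5.5 -6 0 0 0.5 -18.5 30; 8 -9 0 0 0.5 -28 30; 10.5 -12.5 0 0 0.5 -37 30; 13 -15.5 0 0 0.5 -46.5 30
4 0 0 0 0 -9 30; 8 -0.5 0 0 0 -18.5 30; 12 -0.5 0 0 0 -27.5 30; 16 -0.5 0 0 0 -37 30; 20 -1 0 0 0 -46 30
3 3 0 0 0 -9 30; 6 5.5 0 0 0 -18.5 30; 9 8.5 0.5 0 0 -27.5 30; 12 11 0.5 0 0 -37 30; 15 14 0.5 0 0 -46 30
0 4 0 0 0 -9.5 30; 0 8 0 0 0 -18.5 30; 0 12 0 0 0 -28 30; 0.5 16 0 0 0 -37 30; 0.5 20 0 0 0 -46.5 30
-3 2.5 0 0 0 -9 30; -6 5.5 0 0 0 -18.5 30; -8.5 8.5 0 0 0 -27.5 30; -11.5 11 0 0 0 -37 30; -14.5 14 0 0 0 -46 30
end [0.4706 0.2137 0.0992] yaw -21.0
```

arm_command(series="-0.5 -4 0 0 0 -9 30; -1 -8 0 0 0 -18.5 30; -1 -12 0 0 0 -27.5 30; -1.5 -16 0 0 0 -37 30; -2 -20 0 0 0 -46 30")

```text
time_s: 6.3
ee_pos: [0.5097, 0.3116, 0.0996]
ee_rot: [[-0.949, -0.314, 0.006], [-0.314, 0.949, 0.011], [-0.01, 0.009, -1.0]]
ft_force: [-2.0, 18.5, 1.3]
finger_gap: 0.511
finger_force: 61.5
```

```bash
python3 -c "
from h import *
st()"
```

```text
t 6.3 p [0.5097 0.3116 0.0996] yaw 108.3 z [ 0.006  0.011 -1.   ] j [  46.   25.   -2.   -0.  -62. -118.] F [-2.  18.5  1.3] M [ 5.48  0.39 -0.08] gap 43.6 ff 61.5
```

arm_command(series="2.5 -3 0 0 0.5 -9.5 30; 5.5 -6 0 0 0.5 -18.5 30; 8 -9 0 0 0.5 -28 30; 10.5 -12.5 0 0 0.5 -37 30; 13 -15.5 0 0 0.5 -46.5 30")

```text
time_s: 6.92
ee_pos: [0.499, 0.2964, 0.0995]
ee_rot: [[-0.426, -0.905, -0.004], [-0.905, 0.425, 0.012], [-0.009, 0.009, -1.0]]
ft_force: [-17.5, 27.3, 8.6]
finger_gap: 0.507
finger_force: 62.1
```

arm_command(series="4 0 0 0 0 -9 30; 8 -0.5 0 0 0 -18.5 30; 12 -0.5 0 0 0 -27.5 30; 16 -0.5 0 0 0 -37 30; 20 -1 0 0 0 -46 30")

```text
time_s: 7.55
ee_pos: [0.4867, 0.278, 0.0994]
ee_rot: [[0.354, -0.935, -0.013], [-0.935, -0.355, 0.012], [-0.015, 0.008, -1.0]]
ft_force: [-38.0, 30.5, 21.5]
finger_gap: 0.508
finger_force: 63.5
```

```bash
python3 -c "
from h import *
st()"
```

```text
t 7.55 p [0.4867 0.278  0.0994] yaw -159.2 z [-0.013  0.012 -1.   ] j [ 45.  21.  -7.  -1. -62. -24.] F [-38.   30.5  21.5] M [10.33 12.49 -0.12] gap 43.4 ff 63.5
```

```bash
cat >> h.py <<'E'
K0=np.array([.5118,.3283,0])  # knob axis at home
def K(x,z=.098): return K0-x*EX+np.array([0,0,z])
E
python3 -c "
from h import *
C=np.array([.5157,.324,.098])-.0603*EX
print(C,K(.0603))
plan([(K(.0603),-159.2,60),(None,4,60),(None,5,30)],P0=C,R0=RT(-159.2))"
```

```text
[0.49272146 0.26824987 0.098     ] [0.48882146 0.27254987 0.098     ]
-5.5 2 0 0 0 0 60; -5.5 2 0 0 0 0 60; -5.5 2 0 0 0 0 60; -5.5 2 0 0 0 0 60; -5.5 2 0 0 0 0 60
0 0 0 0 0 0 30; 0 0 0 0 0 0 30; 0 0 0 0 0 0 30; 0 0 0 0 0 0 30; 0 0 0 0 0 0 30
end [0.4889 0.2727 0.098 ] yaw -159.2
```

arm_command(series="0 0 0 0 0 0 60; -5.5 2 0 0 0 0 60; -5.5 2 0 0 0 0 60; -5.5 2 0 0 0 0 60; -5.5 2 0 0 0 0 60")

```text
time_s: 8.18
ee_pos: [0.4891, 0.2727, 0.0972]
ee_rot: [[0.349, -0.937, -0.007], [-0.937, -0.349, -0.006], [0.003, 0.008, -1.0]]
ft_force: [1.1, -0.0, 0.4]
finger_gap: 0.703
finger_force: 0.0
```

arm_command(series="0 0 0 0 0 0 30; 0 0 0 0 0 0 30; 0 0 0 0 0 0 30; 0 0 0 0 0 0 30; 0 0 0 0 0 0 30")

```text
time_s: 8.8
ee_pos: [0.488, 0.2724, 0.0977]
ee_rot: [[0.349, -0.937, -0.008], [-0.937, -0.349, -0.007], [0.004, 0.01, -1.0]]
ft_force: [-4.5, -1.9, 5.2]
finger_gap: 0.512
finger_force: 60.9
```

```bash
python3 -c "
from h import *
st()
s=bot.state();P=s['ee_pos']*[1,1,0]+[0,0,.098]
plan([(K(.121),-159.2+141,30)])"
```

```text
t 8.8 p [0.488  0.2724 0.0977] yaw -159.6 z [-0.008 -0.007 -1.   ] j [ 45.  21.  -8.  -0. -62. -25.] F [-4.5 -1.9  5.2] M [-0.49  1.54 -0.13] gap 43.7 ff 60.9
3 2.5 0 0.5 0 -9.5 30; 6 5.5 0 0.5 0 -19 30; 9 8 0 0.5 0 -28.5 30; 12 11 0 0.5 0 -37.5 30; 15 13.5 0 0.5 0 -47 30
0 4 0 0 0 -9.5 30; 0 8 0 0 0 -19 30; 0 12 0 0 0 -28.5 30; 0 16 0 0 0 -38 30; 0 20 0 0 0 -47.5 30
-2.5 3 0 0 0 -9 30; -5.5 5.5 0 0 0 -18.5 30; -8.5 8.5 0 0 0 -28 30; -11.5 11 0 0 0 -37.5 30; -14.5 14 0 0 0 -47 30
end [0.4656 0.2164 0.098 ] yaw -18.1
```

arm_command(series="3 2.5 0 0 0 -9.5 30; 6 5.5 0 0 0 -19 30; 9 8 0 0 0 -28.5 30; 12 11 0 0 0 -37.5 30; 15 13.5 0 0 0 -47 30")

```text
time_s: 9.43
ee_pos: [0.4802, 0.2533, 0.0977]
ee_rot: [[0.925, -0.38, -0.009], [-0.38, -0.925, -0.007], [-0.006, 0.01, -1.0]]
ft_force: [-6.8, -2.5, 5.9]
finger_gap: 0.509
finger_force: 61.0
```

arm_command(series="0 4 0 0 0 -9.5 30; 0 8 0 0 0 -19 30; 0 12 0 0 0 -28.5 30; 0 16 0 0 0 -38 30; 0 20 0 0 0 -47.5 30")

```text
time_s: 10.05
ee_pos: [0.4723, 0.234, 0.0977]
ee_rot: [[0.905, 0.425, -0.01], [0.425, -0.905, -0.009], [-0.012, 0.004, -1.0]]
ft_force: [-5.7, -3.9, 6.4]
finger_gap: 0.511
finger_force: 60.8
```

arm_command(series="-2.5 3 0 0 0 -9 30; -5.5 5.5 0 0 0 -18.5 30; -8.5 8.5 0 0 0 -28 30; -11.5 11 0 0 0 -37.5 30; -14.5 14 0 0 0 -47 30")

```text
time_s: 10.68
ee_pos: [0.466, 0.2182, 0.0976]
ee_rot: [[0.308, 0.951, -0.007], [0.951, -0.308, -0.002], [-0.004, -0.006, -1.0]]
ft_force: [0.1, 18.4, -6.3]
finger_gap: 0.51
finger_force: 62.3
```

```bash
python3 -c "
from h import *
st();print(K(.12))"
```

```text
t 10.68 p [0.466  0.2182 0.0976] yaw -18.0 z [-0.007 -0.002 -1.   ] j [ 42.  17. -14.  -0. -59. 120.] F [ 0.1 18.4 -6.3] M [ 6.6  -0.22 -1.13] gap 43.6 ff 62.3
[0.46607155 0.21735448 0.098     ]
```

```bash
python3 -c "
from h import *
s=bot.state();P=s['ee_pos']
plan([(None,2,85),(P+[0,0,.15],-18,85),((.4,-.06,.26),-18,85),(None,1,85)])"
```

```text
0 0 0 -0.5 0 0 85; 0 0 0 -0.5 0 0 85; 0 0 -37.5 -0.5 0 0 85; -0.5 -0.5 -75 -0.5 0 0 85; -0.5 -0.5 -112.5 -0.5 0 0 85
0 0 -37.5 0 0 0 85; -41 3 -39 0 0 0 85; -81.5 6.5 -40.5 0 0 0 85; -122 10 -42.5 0 0 0 85; -163 13 -44 0 0 0 85
-40.5 3.5 -1.5 0 0 0 85; -81.5 6.5 -3 0 0 0 85; -122 10 -5 0 0 0 85; -122 10 -5 0 0 0 85; -122 10 -5 0 0 0 85
end [ 0.4001 -0.0599  0.2602] yaw -18.0
```

arm_command(series="0 0 0 0 0 0 85; 0 0 0 0 0 0 85; 0 0 0 0 0 0 85; 0 0 -40 0 0 0 85; 0 0 -80 0 0 0 85")

```text
time_s: 11.3
ee_pos: [0.4669, 0.2172, 0.1786]
ee_rot: [[0.31, 0.951, -0.007], [0.951, -0.311, -0.007], [-0.009, -0.005, -1.0]]
ft_force: [1.4, 0.5, -0.5]
finger_gap: 0.997
finger_force: 0.0
```

arm_command(series="0 0 -40 0 0 0 85; -41 3 -60 0 0 0 85; -81.5 6.5 -80 0 0 0 85; -122 10 -80 0 0 0 85; -163 13 -80 0 0 0 85")

```text
time_s: 11.92
ee_pos: [0.4291, 0.0578, 0.2594]
ee_rot: [[0.31, 0.951, -0.006], [0.951, -0.31, -0.006], [-0.007, -0.004, -1.0]]
ft_force: [1.0, 0.4, -0.6]
finger_gap: 0.994
finger_force: 0.0
```

arm_command(series="-40.5 3.5 -1.5 0 0 0 85; -81.5 6.5 -3 0 0 0 85; -122 10 -5 0 0 0 85; -122 10 -5 0 0 0 85; -122 10 -5 0 0 0 85")

```text
time_s: 12.55
ee_pos: [0.4012, -0.06, 0.2649]
ee_rot: [[0.311, 0.95, -0.006], [0.95, -0.311, -0.005], [-0.007, -0.004, -1.0]]
ft_force: [0.5, 0.9, -0.7]
finger_gap: 0.996
finger_force: 0.0
```

```bash
python3 - <<'E'
from h import *
st()
a=read_camera("side");b=read_camera("top")
cv2.imwrite("pics/s4.png",a);cv2.imwrite("pics/t4.png",b)
A=cv2.resize(a[110:230,215:365],(450,360),interpolation=cv2.INTER_CUBIC)
B=cv2.resize(b[110:230,120:250],(350,323),interpolation=cv2.INTER_CUBIC)
o=np.zeros((360,800,3),np.uint8);o[:,:450]=A;o[:323,450:]=B;cv2.imwrite("pics/4.png",o)
for l in ("used_0_mid","fresh_0_mid"):
  for c in ("top","side"):
    for d in outline_of(c,l): print(l,c,round(d["score"],2),np.round(ctr(d)),p2w(c,d["xy"],.08).round(3),p2w(c,d["xy"],.042).round(3))
O=K(.12,0)+.1275*EX
for i in (1,0,-1):
    n=O-.0225*EX+.088*i*EY;print(n.round(4),w2p("top",n+[0,0,.08]).round(1),w2p("side",n+[0,0,.08]).round(1))
E
```

```text
t 12.55 p [ 0.4012 -0.06    0.2649] yaw -18.1 z [-0.006 -0.005 -1.   ] j [ 14.  -2. -11.   0. -81. 148.] F [ 0.5  0.9 -0.7] M [ 0.05 -0.11  0.03] gap 85.0 ff 0.0
used_0_mid top 0.75 [180. 193. 178.] [0.41  0.349 0.08 ] [0.417 0.363 0.042]
fresh_0_mid top 0.39 [295. 234. 153.] [ 0.486 -0.087  0.08 ] [ 0.495 -0.084  0.042]
fresh_0_mid top 0.25 [253. 255. 471.] [ 0.35  -0.001  0.08 ] [0.357 0.005 0.042]
fresh_0_mid side 0.81 [262. 223. 293.] [ 0.478 -0.061  0.08 ] [ 0.477 -0.009  0.042]
fresh_0_mid side 0.68 [ 273.  181. 1344.] [0.487 0.195 0.08 ] [0.486 0.259 0.042]
[0.4247 0.348  0.    ] [180.4 189.1] [251.6 160.2]
[0.5061 0.3144 0.    ] [200.4 174.7] [273. 165.]
[0.5874 0.2809 0.    ] [220.1 160.7] [295.3 169.9]
```

View pics/4.png

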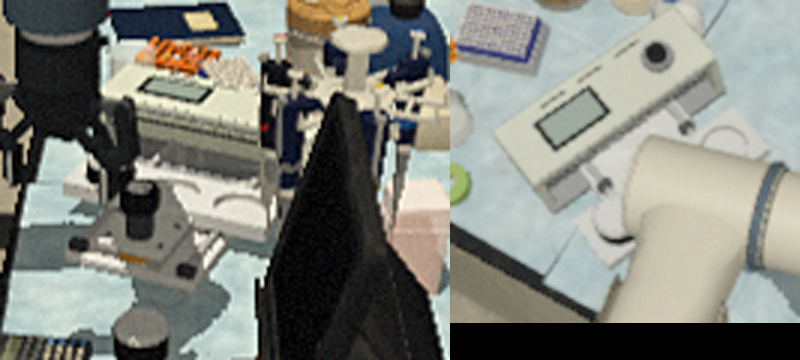

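```bash
python3 -c "
from h import *
n=np.array([.4247,.348,0])
plan([(n+[0,0,.26],-112.4,85),(n+[0,0,.15],-112.4,85),(n+[0,0,.077],-112.4,85),(None,5,50)])"
```

```text
39.5 -10.5 0 0 0.5 9.5 85; 79 -20.5 0.5 0 0.5 19 85; 118.5 -31 0.5 0 0.5 28.5 85; 158 -41.5 1 0 0.5 38 85; 197.5 -52 1 0 0.5 47 85
19.5 -36 0.5 0 0 9.5 85; 39 -71.5 1 0 0 19 85; 58 -107.5 1.5 0 0 28.5 85; 77.5 -143.5 2 0 0 38 85; 97 -179.5 2.5 0 0 47.5 85
0 0 37 0 0 0 85; 0 0 73.5 0 0 0 85; 0 0 110 0 0 0 85; 0 0 146.5 0 0 0 85; 0 0 183 0 0 0 85
0 0 0 0 0 0 50; 0 0 0 0 0 0 50; 0 0 0 0 0 0 50; 0 0 0 0 0 0 50; 0 0 0 0 0 0 50
end [0.4247 0.3482 0.0771] yaw -112.5
```

arm_command(series="39.5 -10.5 0 0 0.5 9.5 85; 79 -20.5 0.5 0 0.5 19 85; 118.5 -31 0.5 0 0.5 28.5 85; 158 -41.5 1 0 0.5 38 85; 197.5 -52 1 0 0.5 47 85", squeeze=45)

```text
time_s: 13.48
ee_pos: [0.4127, 0.1455, 0.2627]
ee_rot: [[0.909, 0.418, -0.001], [0.418, -0.909, 0.001], [-0.0, -0.001, -1.0]]
ft_force: [0.8, -0.4, -0.0]
finger_gap: 0.996
finger_force: 0.0
```

arm_command(series="19.5 -36 0.5 0 0 9.5 85; 39 -71.5 1 0 0 19 85; 58 -107.5 1.5 0 0 28.5 85; 77.5 -143.5 2 0 0 38 85; 97 -179.5 2.5 0 0 47.5 85")

```text
time_s: 14.1
ee_pos: [0.4249, 0.3493, 0.2601]
ee_rot: [[0.922, -0.388, -0.001], [-0.388, -0.922, 0.0], [-0.001, -0.0, -1.0]]
ft_force: [0.5, -0.8, -0.7]
finger_gap: 0.997
finger_force: 0.0
```

```bash
python3 - <<'E'
from h import *
st()
n=np.array([.4247,.348,0])
plan([(n+[0,0,.15],-112.4,85),(n+[0,0,.077],-112.4,85)])
a=read_camera("side");b=read_camera("top")
cv2.imwrite("pics/s5.png",a);cv2.imwrite("pics/t5.png",b)
for c in ("side",):
    for d in outline_of(c,"used_0_mid"): print(c,round(d["score"],2),np.round(ctr(d)),p2w(c,d["xy"],.07).round(3))
E
```

```text
t 14.1 p [0.4249 0.3493 0.2601] yaw -112.8 z [-0.001  0.    -1.   ] j [ 56.  15.   7.  -0. -83.  11.] F [ 0.5 -0.8 -0.7] M [ 0.06 -0.07 -0.04] gap 85.2 ff 0.0
0 0.5 36.5 0 0 0 85; 0.5 1 73.5 0 0 -0.5 85; 0.5 1 110 0 0 -0.5 85; 0.5 1.5 146.5 0 0 -0.5 85; 0.5 1.5 183 0 0 -0.5 85
end [0.4246 0.3478 0.0771] yaw -112.3
side 0.47 [251. 165. 190.] [0.421 0.34  0.07 ]
```

arm_command(series="0 0.5 36.5 0 0 0 85; 0.5 1 73.5 0 0 0 85; 0.5 1 110 0 0 0 85; 0.5 1.5 146.5 0 0 0 85; 0.5 1.5 183 0 0 0 85")

```text
time_s: 14.88
ee_pos: [0.4249, 0.3455, 0.0766]
ee_rot: [[0.924, -0.383, -0.0], [-0.383, -0.924, 0.001], [-0.001, -0.001, -1.0]]
ft_force: [1.0, -0.2, 0.5]
finger_gap: 0.995
finger_force: 0.0
```

arm_command(series="0 0 0 0 0 0 50; 0 0 0 0 0 0 50; 0 0 0 0 0 0 50; 0 0 0 0 0 0 50; 0 0 0 0 0 0 50")

```text
time_s: 15.5
ee_pos: [0.4253, 0.3465, 0.0783]
ee_rot: [[0.924, -0.383, 0.0], [-0.383, -0.924, 0.002], [-0.0, -0.002, -1.0]]
ft_force: [-1.3, 0.3, 4.1]
finger_gap: 0.686
finger_force: 48.7
```

```bash
python3 - <<'E'
from h import *
st()
s=bot.state();P=s["ee_pos"]
# tray: long axis -11.4 -> closing along it, yaw -11.4
n=np.array([.43,-.254,0])
plan([((P[0],P[1],.2),-112.4,50),((.36,0.0,.2),-60,50),((n[0],n[1],.2),-11.4,50),(n+[0,0,.1],-11.4,50)])
E
```

```text
t 15.5 p [0.4253 0.3465 0.0783] yaw -112.5 z [ 0.     0.002 -1.   ] j [ 55.  21. -11.  -0. -57.  12.] F [-1.3  0.3  4.1] M [-0.13  0.4  -0.01] gap 58.6 ff 48.7
0 0 -40.5 0 0 0 50; 0 0 -81 0 0 0 50; 0 0 -121.5 0 0 0 50; 9 43 -122 0 0 -6.5 50; 18 86 -122 0 0 -13 50
-1 44 0 0 0 -7 50; -1.5 88 0 0 0 -13.5 50; -2.5 132 0 0 0 -20 50; -3.5 176.5 0 0 0 -26.5 50; -4.5 220.5 -0.5 0 0 -33 50
-24.5 36.5 0 0 0 -6.5 50; -30.5 80 0 0 0 -14.5 50; -37 123.5 0 0 0 -22.5 50; -43 167 0 0 0 -31 50; -49 210.5 0 0 0 -39 50
-32 30 -0.5 0 0 -8 50; -64.5 59.5 -0.5 0 0 -16 50; -64.5 59.5 33 0 0 -16 50; -64.5 60 66.5 0 0 -16 50; -64.5 60 99.5 0 0 -16 50
end [ 0.4302 -0.2541  0.1001] yaw -11.5
```

```bash
python3 - <<'E'
from h import *
s=bot.state();P=s["ee_pos"]
n=np.array([.43,-.254,0])
plan([((P[0],P[1],.2),-112.4,50),((.36,0.05,.2),-107,50),((n[0],n[1],.2),-101.4,50),(n+[0,0,.1],-101.4,50)],mm=48)
E
```

```text
0 0 -40.5 0 0 0 50; 0 0 -81 0 0 0 50; 0 0 -121.5 0 0 0 50; 7.5 42.5 -122 0 0 -1 50; 15 85 -122 0 0 -1.5 50
6.5 43 0 0 0 -1 50; 13 86 0 0 0 -1.5 50; 19.5 129 0 0 0 -2.5 50; 26 171.5 0 0 0 -3.5 50; 32.5 214.5 -0.5 0 0 -4 50
22.5 38.5 0 0 0 -1 50; 45 77 0 0 0 -1.5 50; 67 116 0 0 0 -2.5 50; 89.5 154.5 0 0 0 -3 50; 111.5 193 0 0 0 -4 50
19.5 40 -0.5 0 0 -1 50; 39 80 -0.5 0 0 -1.5 50; 39 80 33 0 0 -1.5 50; 39 80.5 66.5 0 0 -1.5 50; 39 80.5 99.5 0 0 -1.5 50
end [ 0.4297 -0.2541  0.1001] yaw -101.5
```

arm_command(series="0 0 -40.5 0 0 0 50; 0 0 -81 0 0 0 50; 0 0 -121.5 0 0 0 50; 7.5 42.5 -122 0 0 -1 50; 15 85 -122 0 0 -1.5 50")

```text
time_s: 16.12
ee_pos: [0.4059, 0.261, 0.1995]
ee_rot: [[0.934, -0.358, -0.0], [-0.358, -0.934, 0.002], [-0.001, -0.001, -1.0]]
ft_force: [0.3, 0.0, -1.5]
finger_gap: 0.684
finger_force: 54.0
```

arm_command(series="6.5 43 0 0 0 -1 50; 13 86 0 0 0 -1.5 50; 19.5 129 0 0 0 -2.5 50; 26 171.5 0 0 0 -3.5 50; 32.5 214.5 -0.5 0 0 -4 50")

```text
time_s: 16.75
ee_pos: [0.3588, 0.0485, 0.1997]
ee_rot: [[0.956, -0.292, -0.0], [-0.292, -0.956, 0.001], [-0.001, -0.001, -1.0]]
ft_force: [0.9, -0.3, -1.9]
finger_gap: 0.683
finger_force: 54.0
```

arm_command(series="22.5 38.5 0 0 0 -1 50; 45 77 0 0 0 -1.5 50; 67 116 0 0 0 -2.5 50; 89.5 154.5 0 0 0 -3 50; 111.5 193 0 0 0 -4 50")

```text
time_s: 17.38
ee_pos: [0.4095, -0.1689, 0.1995]
ee_rot: [[0.974, -0.226, -0.0], [-0.226, -0.974, 0.001], [-0.0, -0.001, -1.0]]
ft_force: [0.3, 1.5, -0.9]
finger_gap: 0.687
finger_force: 54.0
```

```bash
python3 - <<'E'
from h import *
st()
b=read_camera("side");cv2.imwrite("pics/s6.png",b)
read_camera("top")
for c in ("top","side"):
  for d in outline_of(c,"tray_floor"):
    if d["score"]>.3:
        q=cv2.findContours(d["pixels"].astype(np.uint8),0,2)[0];q=max(q,key=cv2.contourArea)
        r=cv2.boxPoints(cv2.minAreaRect(q));W=np.array([p2w(c,p,.016) for p in r]);print(c,d["score"],len(q),ctr(d),W.mean(0).round(3),[np.linalg.norm(W[i]-W[i-1]).round(3) for i in range(4)])
cv2.imwrite("pics/6.png",cv2.resize(b[180:320,180:320],None,fx=3,fy=3))
E
```

```text
t 17.38 p [ 0.4095 -0.1689  0.1995] yaw -103.0 z [-0.     0.001 -1.   ] j [ -2.   4. -15.  -0. -71.  79.] F [ 0.3  1.5 -0.9] M [ 0.11 -0.13 -0.  ] gap 58.7 ff 54.0
top 0.95 68 (np.float64(329.6938239159001), np.float64(273.02956636005257), 1522) [ 0.432 -0.254  0.016] [np.float64(0.11), np.float64(0.192), np.float64(0.113), np.float64(0.189)]
top 0.61 37 (np.float64(257.9061662198391), np.float64(255.01876675603216), 373) [ 0.362 -0.004  0.016] [np.float64(0.048), np.float64(0.102), np.float64(0.048), np.float64(0.101)]
top 0.41 20 (np.float64(217.76729559748426), np.float64(195.68553459119497), 159) [0.484 0.236 0.016] [np.float64(0.052), np.float64(0.05), np.float64(0.052), np.float64(0.05)]
side 0.58 85 (np.float64(243.20908483633934), np.float64(283.01402805611224), 1497) [ 0.429 -0.245  0.016] [np.float64(0.196), np.float64(0.116), np.float64(0.212), np.float64(0.116)]
```

View pics/6.png

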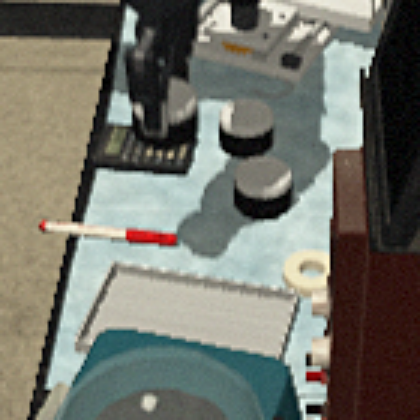

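```bash
python3 - <<'E'
from h import *
for z in (.05,.1,.15): print(z,p2w("side",(217,292),z).round(3),p2w("side",(280,302),z).round(3),p2w("top",(352,285),z).round(3))
n=np.array([.425,-.244,0])
plan([((n[0],n[1],.2),-100,50),(n+[0,0,.1],-100,50),(n+[0,0,.044],-100,50),(None,3,50),(None,3,72)],mm=40)
E
```

```text
0.05 [ 0.37  -0.318  0.05 ] [ 0.533 -0.348  0.05 ] [ 0.421 -0.342  0.05 ]
0.1 [ 0.378 -0.369  0.1  ] [ 0.531 -0.397  0.1  ] [ 0.411 -0.339  0.1  ]
0.15 [ 0.387 -0.419  0.15 ] [ 0.53  -0.445  0.15 ] [ 0.4   -0.336  0.15 ]
16.5 35 -0.5 0 0 -1.5 50; 33 70.5 -1 0 0 -3 50; 33 70.5 32.5 0 0 -3 50; 33 70.5 65.5 0 0 -3 50; 33 70.5 99 0 0 -3 50
0 0 28 0 0 0 50; 0 0 56 0 0 0 50; 0 0 56 0 0 0 50; 0 0 56 0 0 0 50; 0 0 56 0 0 0 50
0 0 0 0 0 0 72; 0 0 0 0 0 0 72; 0 0 0 0 0 0 72; 0 0 0 0 0 0 72; 0 0 0 0 0 0 72
end [ 0.425  -0.2439  0.044 ] yaw -100.2
```

arm_command(series="16.5 35 0 0 0 -1.5 50; 33 70.5 0 0 0 -3 50; 33 70.5 32.5 0 0 -3 50; 33 70.5 65.5 0 0 -3 50; 33 70.5 99 0 0 -3 50")

```text
time_s: 18.2
ee_pos: [0.4258, -0.2423, 0.0997]
ee_rot: [[0.985, -0.173, 0.0], [-0.173, -0.985, 0.001], [-0.0, -0.001, -1.0]]
ft_force: [0.5, 0.5, -1.9]
finger_gap: 0.683
finger_force: 54.0
```

arm_command(series="0 0 28 0 0 0 50; 0 0 56 0 0 0 50; 0 0 56 0 0 0 50; 0 0 56 0 0 0 50; 0 0 56 0 0 0 50")

```text
time_s: 18.82
ee_pos: [0.4261, -0.2432, 0.0452]
ee_rot: [[0.985, -0.174, 0.001], [-0.174, -0.985, 0.001], [0.001, -0.001, -1.0]]
ft_force: [1.0, 0.6, -1.8]
finger_gap: 0.688
finger_force: 57.9
```

```bash
python3 - <<'E'
from h import *
st()
P=np.array([.425,-.244,.044]);n=np.array([.4735,.027,0])
plan([(None,4,72),(P+[0,0,.076],-100,80),(P+[0,0,.16],-100,85),(n+[0,0,.2],-112.4,85),(None,1,85)])
E
```

```text
t 18.82 p [ 0.4261 -0.2432  0.0452] yaw -100.0 z [ 0.001  0.001 -1.   ] j [-11.  18. -22.  -0. -50.  91.] F [ 1.   0.6 -1.8] M [ 0.03 -0.03  0.02] gap 58.8 ff 57.9
0 0 0 0 0 0 72; 0 0 0 0 0 0 72; 0 0 0 0 0 0 72; 0 0 0 0 0 0 72; -0.5 0.5 -37.5 0 0 0 80
-0.5 0.5 -37.5 0 0 0 80; -0.5 0.5 -79.5 0 0 0 85; -0.5 0.5 -121.5 0 0 0 85; -0.5 -39 -120.5 0 0 1.5 85; 0 -78 -120 0 0 3.5 85
-2.5 -39.5 0.5 0 0 2 85; -5 -79 1 0 0 3.5 85; -7 -118 1.5 0 0 5.5 85; -9.5 -157.5 2.5 0 0 7 85; -12 -196.5 3 0 0 9 85
0 0 0 0 0 0 85; 0 0 0 0 0 0 85; 0 0 0 0 0 0 85; 0 0 0 0 0 0 85; 0 0 0 0 0 0 85
end [0.4733 0.027  0.1999] yaw -112.5
```

arm_command(series="0 0 1 0 0 0 72; 0 0 1 0 0 0 72; 0 0 1 0 0 0 72; 0 0 1 0 0 0 72; 0 0 -37 0 0 0 80")

```text
time_s: 19.45
ee_pos: [0.4235, -0.2428, 0.0794]
ee_rot: [[0.985, -0.175, -0.007], [-0.175, -0.985, 0.003], [-0.007, -0.001, -1.0]]
ft_force: [0.5, -0.4, -0.1]
finger_gap: 0.936
finger_force: 0.0
```

arm_command(series="-0.5 0.5 -37.5 0 0 0 80; -0.5 0.5 -79.5 0 0 0 85; -0.5 0.5 -121.5 0 0 0 85; -0.5 -39 -120.5 0 0 1.5 85; 0 -78 -120 0 0 3.5 85")

```text
time_s: 20.08
ee_pos: [0.4395, -0.166, 0.2019]
ee_rot: [[0.972, -0.237, 0.0], [-0.237, -0.972, 0.001], [0.0, -0.001, -1.0]]
ft_force: [0.4, 0.4, -1.3]
finger_gap: 1.0
finger_force: 0.0
```

arm_command(series="-2.5 -39.5 0.5 0 0 2 85; -5 -79 1 0 0 3.5 85; -7 -118 1.5 0 0 5.5 85; -9.5 -157.5 2.5 0 0 7 85; -12 -196.5 3 0 0 9 85")

```text
time_s: 20.7
ee_pos: [0.4737, 0.0284, 0.1985]
ee_rot: [[0.923, -0.384, -0.001], [-0.384, -0.923, 0.001], [-0.001, -0.0, -1.0]]
ft_force: [0.8, -1.1, -0.1]
finger_gap: 0.991
finger_force: 0.0
```

```bash
python3 - <<'E'
from h import *
st()
a=read_camera("side");b=read_camera("top")
A=cv2.resize(a[180:320,180:320],(400,400),interpolation=cv2.INTER_CUBIC);B=cv2.resize(b[200:320,260:380],(400,400),interpolation=cv2.INTER_CUBIC)
cv2.imwrite("pics/7.png",np.hstack([A,B]))
for c in ("top","side"):
    for d in outline_of(c,"fresh_0_mid"): print(c,round(d["score"],2),np.round(ctr(d)),p2w(c,d["xy"],.03).round(3))
E
```

```text
t 20.7 p [0.4737 0.0284 0.1985] yaw -112.6 z [-0.001  0.001 -1.   ] j [ 22.   8. -11.  -0. -72.  45.] F [ 0.8 -1.1 -0.1] M [-0.05 -0.04 -0.02] gap 84.7 ff 0.0
top 0.8 [264. 224. 202.] [0.475 0.035 0.03 ]
side 0.67 [262. 223. 288.] [0.474 0.004 0.03 ]
```

View pics/7.png

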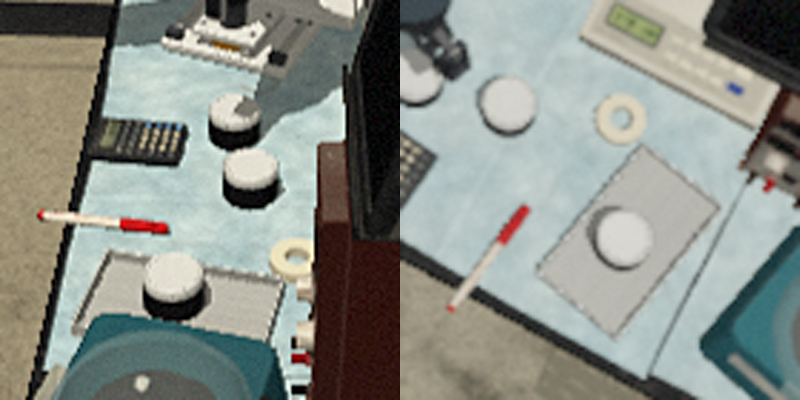

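```bash
python3 - <<'E'
from h import *
n=np.array([.474,.027,0])
plan([(n+[0,0,.2],-22.4,85),(n+[0,0,.1],-22.4,85),(n+[0,0,.041],-22.4,85),(None,4,50),(None,3,85),(n+[0,0,.041],-112.4,85),(None,1,85),(None,5,50)],deg=9)
E
```

```text
0 0 0 0 0 -8 85; 0 0 -0.5 0 0 -16.5 85; 0 0 -0.5 0 0 -24.5 85; 0 0 -0.5 0 0 -33 85; 0 0 -0.5 0 0 -41 85
0 0.5 -0.5 0 0 -8 85; 0 0.5 -0.5 0 0 -16.5 85; 0 0.5 -0.5 0 0 -24.5 85; 0 0.5 -1 0 0 -32.5 85; 0 0.5 -1 0 0 -41 85
0 0 0 0 0 -8 85; 0 0 33 0 0 -8 85; 0 0.5 66.5 0 0 -8 85; 0 0.5 100 0 0 -8 85; 0 0.5 129.5 0 0 -8 85
0 0 29.5 0 0 0 85; 0 0 29.5 0 0 0 50; 0 0 29.5 0 0 0 50; 0 0 29.5 0 0 0 50; 0 0 29.5 0 0 0 50
0 0 0 0 0 0 85; 0 0 0 0 0 0 85; 0 0 0 0 0 0 85; 0 0 0 0 0 9 85; 0 0 0 0 0 18 85
0 0 0 0 0 9 85; 0 0 0 0 0 18 85; 0 0 0 0 0 27 85; 0 0 0 0 0 36 85; 0 0 0 0 0 45 85
0 0 0 0 0 9 85; 0 0 0 0 0 18 85; 0 0 0 0 0 27 85; 0 0 0 0 0 27 85; 0 0 0 0 0 27 50
0 0 0 0 0 0 50; 0 0 0 0 0 0 50; 0 0 0 0 0 0 50; 0 0 0 0 0 0 50; 0 0 0 0 0 0 50
end [0.474  0.0269 0.0409] yaw -112.5
```

arm_command(series="0 0 0 0 0 -8 85; 0 0 -0.5 0 0 -16.5 85; 0 0 -0.5 0 0 -24.5 85; 0 0 -0.5 0 0 -33 85; 0 0 -0.5 0 0 -41 85")

```text
time_s: 21.52
ee_pos: [0.4735, 0.026, 0.1991]
ee_rot: [[0.948, 0.32, -0.001], [0.32, -0.948, 0.001], [-0.001, -0.001, -1.0]]
ft_force: [0.4, -0.6, -0.8]
finger_gap: 0.995
finger_force: 0.0
```

arm_command(series="0 0.5 -0.5 0 0 -8 85; 0 0.5 -0.5 0 0 -16.5 85; 0 0.5 -0.5 0 0 -24.5 85; 0 0.5 -1 0 0 -32.5 85; 0 0.5 -1 0 0 -41 85")

```text
time_s: 22.15
ee_pos: [0.4737, 0.0255, 0.2001]
ee_rot: [[0.505, 0.863, -0.001], [0.863, -0.505, 0.001], [0.0, -0.001, -1.0]]
ft_force: [1.1, 1.0, 0.3]
finger_gap: 0.999
finger_force: 0.0
```

arm_command(series="0 0 0 0 0 -8 85; 0 0 33 0 0 -8 85; 0 0.5 66.5 0 0 -8 85; 0 0.5 100 0 0 -8 85; 0 0.5 129.5 0 0 -8 85")

```text
time_s: 22.78
ee_pos: [0.4739, 0.0253, 0.0695]
ee_rot: [[0.385, 0.923, -0.001], [0.923, -0.385, 0.001], [0.0, -0.001, -1.0]]
ft_force: [0.9, 0.3, 1.0]
finger_gap: 0.992
finger_force: 0.0
```

arm_command(series="0 0 29.5 0 0 0 85; 0 0 29.5 0 0 0 50; 0 0 29.5 0 0 0 50; 0 0 29.5 0 0 0 50; 0 0 29.5 0 0 0 50")

```text
time_s: 23.4
ee_pos: [0.4747, 0.0267, 0.0418]
ee_rot: [[0.384, 0.923, 0.001], [0.923, -0.384, 0.001], [0.002, 0.0, -1.0]]
ft_force: [0.7, 0.1, 0.2]
finger_gap: 0.682
finger_force: 48.4
```

arm_command(series="0 0 0 0 0 0 85; 0 0 0 0 0 0 85; 0 0 0 0 0 0 85; 0 0 0 0 0 9 85; 0 0 0 0 0 18 85")

```text
time_s: 24.02
ee_pos: [0.4742, 0.0265, 0.041]
ee_rot: [[0.654, 0.756, -0.001], [0.756, -0.654, 0.001], [0.0, -0.001, -1.0]]
ft_force: [0.6, 0.8, -0.2]
finger_gap: 0.995
finger_force: 0.0
```

arm_command(series="0 0 0 0 0 9 85; 0 0 0 0 0 18 85; 0 0 0 0 0 27 85; 0 0 0 0 0 36 85; 0 0 0 0 0 45 85")

```text
time_s: 24.65
ee_pos: [0.4742, 0.0265, 0.041]
ee_rot: [[0.997, 0.072, -0.001], [0.072, -0.997, 0.001], [-0.001, -0.001, -1.0]]
ft_force: [-0.8, 0.6, -0.6]
finger_gap: 0.999
finger_force: 0.0
```

arm_command(series="0 0 0 0 0 9 85; 0 0 0 0 0 18 85; 0 0 0 0 0 27 85; 0 0 0 0 0 27 85; 0 0 0 0 0 27 50")

```text
time_s: 25.28
ee_pos: [0.4748, 0.0269, 0.0413]
ee_rot: [[0.925, -0.381, 0.001], [-0.381, -0.925, 0.001], [0.0, -0.002, -1.0]]
ft_force: [-0.5, 2.0, 0.8]
finger_gap: 0.812
finger_force: 1.0
```

arm_command(series="0 0 0 0 0 0 50; 0 0 0 0 0 0 50; 0 0 0 0 0 0 50; 0 0 0 0 0 0 50; 0 0 0 0 0 0 50")

```text
time_s: 25.9
ee_pos: [0.4751, 0.0269, 0.0419]
ee_rot: [[0.924, -0.382, 0.001], [-0.382, -0.924, 0.001], [0.001, -0.002, -1.0]]
ft_force: [-0.2, 2.1, 4.2]
finger_gap: 0.686
finger_force: 48.0
```

```bash
python3 - <<'E'
from h import *
st()
s=bot.state();P=s["ee_pos"]
n=np.array([.5061,.3144,0])+.088*-1*EY
print(n)
plan([((P[0],P[1],.2),-112.4,50),(n+[0,0,.2],-112.4,50),(n+[0,0,.1],-112.4,50),(None,1,50)])
E
```

```text
t 25.9 p [0.4751 0.0269 0.0419] yaw -112.4 z [ 0.001  0.001 -1.   ] j [ 22.  17. -25.  -0. -49.  45.] F [-0.2  2.1  4.2] M [0.62 0.19 0.04] gap 58.6 ff 48.0
[0.58746005 0.28086581 0.        ]
0 0 -39.5 0 0 0 50; 0 0 -79 0 0 0 50; 0 0 -118.5 0 0 0 50; 0 -0.5 -158 0 0 0 50; 1 -40 -158 0 0 0 50
1 -39.5 0 0 0 0 50; 2 -79 0 0 0 0 50; 3 -119 0 0 0 0 50; 4 -158.5 0 0 0 0 50; 5 -198 0.5 0 0 0 50
1 -40 0 0 0 0 50; 1 -40 33 0 0 0 50; 1 -40 66.5 0 0 0 50; 1 -39.5 100 0 0 0 50; 1 -39.5 100 0 0 0 50
end [0.5874 0.2807 0.0998] yaw -112.4
```

```bash
python3 - <<'E'
from h import *
b=read_camera("top");a=read_camera("side")
for c in ("top","side"):
    for d in outline_of(c,"nest"): print(c,round(d["score"],2),np.round(ctr(d),1),p2w(c,ctr(d)[:2],.05).round(4),p2w(c,ctr(d)[:2],.045).round(4))
for i in (1,0,-1):
    n=np.array([.5061,.3144,.05])+.088*i*EY; print(n.round(4),w2p("top",n).round(1),w2p("side",n).round(1))
A=cv2.resize(a[140:200,230:320],(450,300),interpolation=cv2.INTER_CUBIC);B=cv2.resize(b[130:220,160:250],(350,350),interpolation=cv2.INTER_CUBIC)
o=np.zeros((350,800,3),np.uint8);o[:300,:450]=A;o[:,450:]=B;cv2.imwrite("pics/8.png",o)
E
```

```text
top 0.92 [203.5 177.  779. ] [0.512  0.3101 0.05  ] [0.5133 0.3118 0.045 ]
side 0.85 [279.3 178.4 660. ] [0.5302 0.2689 0.05  ] [0.5304 0.2775 0.045 ]
[0.4247 0.3479 0.05  ] [182.  191.9] [251.6 167.2]
[0.5061 0.3144 0.05  ] [201.7 177.8] [272.9 172.1]
[0.5875 0.2809 0.05  ] [221.  163.9] [294.9 177.1]
```

View pics/8.png

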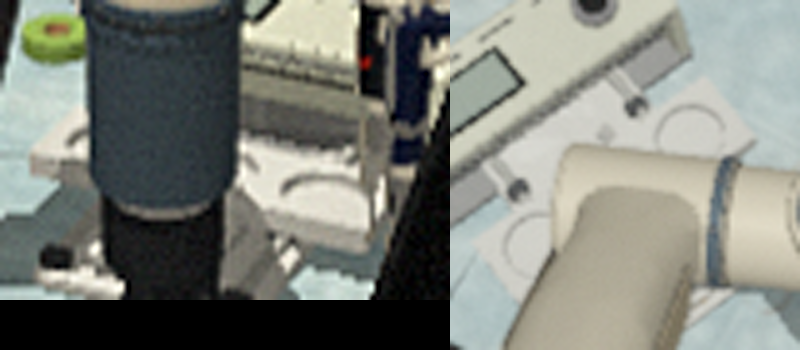

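arm_command(series="0 0 -39.5 0 0 0 50; 0 0 -79 0 0 0 50; 0 0 -118.5 0 0 0 50; 0 -0.5 -158 0 0 0 50; 1 -40 -158 0 0 0 50")

```text
time_s: 26.72
ee_pos: [0.4917, 0.0623, 0.2026]
ee_rot: [[0.923, -0.384, 0.005], [-0.384, -0.923, 0.002], [0.004, -0.004, -1.0]]
ft_force: [1.5, -0.8, -0.7]
finger_gap: 0.68
finger_force: 49.3
```

arm_command(series="1 -39.5 0 0 0 0 50; 2 -79 0 0 0 0 50; 3 -119 0 0 0 0 50; 4 -158.5 0 0 0 0 50; 5 -198 0.5 0 0 0 50")

```text
time_s: 27.35
ee_pos: [0.5712, 0.2448, 0.1978]
ee_rot: [[0.924, -0.382, -0.002], [-0.382, -0.924, -0.0], [-0.002, 0.001, -1.0]]
ft_force: [0.5, 0.0, -1.0]
finger_gap: 0.686
finger_force: 49.3
```

arm_command(series="1 -39.5 0 0 0 0 50; 1 -39.5 33 0 0 0 50; 1 -39.5 66.5 0 0 0 50; 1 -39.5 100 0 0 0 50; 1 -39.5 100 0 0 0 50")

```text
time_s: 27.98
ee_pos: [0.585, 0.2787, 0.0949]
ee_rot: [[0.924, -0.383, -0.008], [-0.383, -0.924, -0.004], [-0.006, 0.006, -1.0]]
ft_force: [0.6, 0.0, -1.0]
finger_gap: 0.685
finger_force: 49.2
```

```bash
python3 - <<'E'
from h import *
st()
n=np.array([.588,.280,0])
plan([(n+[0,0,.0945],-112.4,50),(n+[0,0,.080],-112.4,50)],mm=4)
a=read_camera("side");b=read_camera("top");cv2.imwrite("pics/s9.png",a);cv2.imwrite("pics/t9.png",b)
E
```

```text
t 27.98 p [0.585  0.2787 0.0949] yaw -112.5 z [-0.008 -0.004 -1.   ] j [ 39.  31.   7.  -0. -67.  28.] F [ 0.6  0.  -1. ] M [-0.01 -0.01  0.03] gap 58.5 ff 49.2
2.5 -2.5 0.5 0.5 0.5 0 50; 2.5 -2.5 4 0.5 0.5 0 50; 2.5 -2.5 7.5 0.5 0.5 0 50; 2.5 -2.5 11.5 0.5 0.5 0 50; 2.5 -2.5 15 0.5 0.5 0 50
end [0.5881 0.2799 0.0799] yaw -112.5
```

arm_command(series="1 -1 0 0 0 0 50; 1.5 -1.5 0 0 0 0 50; 1.5 -1.5 0 0 0 0 50; 1.5 -1.5 0 0 0 0 50; 1.5 -1.5 0 0 0 0 50")

```text
time_s: 28.7
ee_pos: [0.5891, 0.2809, 0.0987]
ee_rot: [[0.924, -0.384, -0.001], [-0.384, -0.924, 0.001], [-0.001, -0.0, -1.0]]
ft_force: [-0.2, -0.2, -1.3]
finger_gap: 0.687
finger_force: 49.2
```

```bash
python3 - <<'E'
from h import *
st()
n=np.array([.588,.280,0])
plan([(n+[0,0,.0945],-112.4,50),(n+[0,0,.080],-112.4,50)],mm=4)
E
```

```text
t 28.7 p [0.5891 0.2809 0.0987] yaw -112.6 z [-0.001  0.001 -1.   ] j [ 39.  31.   8.  -0. -67.  28.] F [-0.2 -0.2 -1.3] M [-0.06 -0.02  0.02] gap 58.7 ff 49.2
-0.5 0.5 2 0 0 0 50; -0.5 1 4 0 0 0 50; -0.5 1 8 0 0 0 50; -0.5 1 11.5 0 0 0 50; -0.5 1 15 0 0 0 50
0 0 3.5 0 0 0 50; 0 0 3.5 0 0 0 50; 0 0 3.5 0 0 0 50; 0 0 3.5 0 0 0 50; 0 0 3.5 0 0 0 50
end [0.5883 0.2801 0.0802] yaw -112.6
```

arm_command(series="-0.5 1 2 0 0 0 50; -0.5 1 4 0 0 0 50; -0.5 1 8 0 0 0 50; -0.5 1 11 0 0 0 50; -0.5 1 11 0 0 0 50")

```text
time_s: 29.32
ee_pos: [0.5881, 0.28, 0.0871]
ee_rot: [[0.923, -0.384, -0.001], [-0.384, -0.923, 0.0], [-0.001, 0.0, -1.0]]
ft_force: [0.1, 0.3, -1.3]
finger_gap: 0.684
finger_force: 49.2
```

arm_command(series="0 0 2 0 0 0 50; 0 0 4 0 0 0 50; 0 0 6 0 0 0 50; 0 0 7 0 0 0 50; 0 0 7 0 0 0 50")

```text
time_s: 29.95
ee_pos: [0.5882, 0.2801, 0.0805]
ee_rot: [[0.923, -0.384, -0.001], [-0.384, -0.923, 0.001], [-0.001, -0.0, -1.0]]
ft_force: [0.2, -0.4, -1.6]
finger_gap: 0.688
finger_force: 49.2
```

```bash
python3 - <<'E'
from h import *
P=np.array([.5882,.2801,.0805]);n=np.array([.4935,-.07,0])
plan([(P-[0,0,.001],-112.4,50),(None,3,80),(P+[0,0,.04],-112.4,85),(P+[0,0,.12],-112.4,85),(n+[0,0,.2],-22.4,85),(None,1,85)],P0=P)
E
```

```text
0 0 1 0 0 0 50; 0 0 1 0 0 0 80; 0 0 1 0 0 0 80; 0 0 1 0 0 0 80; 0 0 -40 0 0 0 85
0 0 -40 0 0 0 85; 0 0 -80 0 0 0 85; 4.5 36 -80 0 0 -9 85; 9 72 -80 0 0 -18 85; 14 108 -80 0 0 -27 85
-12 34 0 0 0 -9 85; -24.5 68 0 0 0 -18 85; -36.5 102.5 0 0 0 -27 85; -48.5 136.5 0 0 0 -36 85; -61 170.5 0.5 0 0 -45 85
-32.5 16 0 0 0 -9 85; -65.5 31.5 0 0 0 -18 85; -65.5 31.5 0 0 0 -18 85; -65.5 31.5 0 0 0 -18 85; -65.5 31.5 0 0 0 -18 85
end [ 0.4935 -0.07    0.1999] yaw -22.6
```

arm_command(series="0 0 1 0 0 0 50; 0 0 1 0 0 0 80; 0 0 1 0 0 0 80; 0 0 1 0 0 0 80; 0 0 -25 0 0 0 85")

```text
time_s: 30.58
ee_pos: [0.587, 0.2794, 0.1036]
ee_rot: [[0.923, -0.384, -0.005], [-0.384, -0.923, -0.002], [-0.004, 0.004, -1.0]]
ft_force: [-0.1, 1.3, 0.3]
finger_gap: 0.993
finger_force: 0.0
```

arm_command(series="0 0 -50 0 0 0 85; 0 0 -90 0 0 0 85; 4.5 36 -95 0 0 -9 85; 9 72 -95 0 0 -18 85; 14 108 -95 0 0 -27 85")

```text
time_s: 31.2
ee_pos: [0.5595, 0.174, 0.2008]
ee_rot: [[0.997, 0.083, -0.0], [0.083, -0.997, 0.001], [-0.0, -0.001, -1.0]]
ft_force: [-0.8, -0.1, 0.4]
finger_gap: 1.0
finger_force: 0.0
```

arm_command(series="-12 34 0 0 0 -9 85; -24.5 68 0 0 0 -18 85; -36.5 102.5 0 0 0 -27 85; -48.5 136.5 0 0 0 -36 85; -61 170.5 0.5 0 0 -45 85")

```text
time_s: 31.82
ee_pos: [0.5119, -0.0009, 0.2002]
ee_rot: [[0.646, 0.763, -0.0], [0.763, -0.646, 0.001], [0.001, -0.001, -1.0]]
ft_force: [-0.1, -0.4, 0.4]
finger_gap: 0.993
finger_force: 0.0
```

arm_command(series="-32.5 16 0 0 0 -9 85; -65.5 31.5 0 0 0 -18 85; -65.5 31.5 0 0 0 -18 85; -65.5 31.5 0 0 0 -18 85; -65.5 31.5 0 0 0 -18 85")

```text
time_s: 32.45
ee_pos: [0.4938, -0.0693, 0.1999]
ee_rot: [[0.383, 0.924, -0.001], [0.924, -0.383, 0.001], [0.001, -0.001, -1.0]]
ft_force: [-0.4, 0.4, 0.0]
finger_gap: 0.995
finger_force: 0.0
```

```bash
python3 - <<'E'
from h import *
st()
a=read_camera("side");b=read_camera("top")
for c in ("top","side"):
    for d in outline_of(c,"fresh_0_mid"): print(c,round(d["score"],2),np.round(ctr(d)),p2w(c,d["xy"],.03).round(3))
A=cv2.resize(a[140:280,190:330],(400,400),interpolation=cv2.INTER_CUBIC);B=cv2.resize(b[130:300,180:350],(400,400),interpolation=cv2.INTER_CUBIC)
cv2.imwrite("pics/9.png",np.hstack([A,B]))
n=np.array([.4935,-.07,0])
plan([(n+[0,0,.1],-22.4,85),(n+[0,0,.041],-22.4,85),(None,5,50),(None,3,85),(n+[0,0,.041],-112.4,85),(None,2,85),(None,5,50)],deg=9)
E
```

```text
t 32.45 p [ 0.4938 -0.0693  0.1999] yaw -22.6 z [-0.001  0.001 -1.   ] j [ 10.  10.  -7.  -0. -73. 147.] F [-0.4  0.4  0. ] M [ 0.04 -0.05  0.02] gap 85.0 ff 0.0
side 0.26 [268. 185. 554.] [0.471 0.241 0.03 ]
0 0 33.5 0 0 0 85; -0.5 0 66.5 0 0 0 85; -0.5 0 100 0 0 0 85; -0.5 0 129.5 0 0 0 85; -0.5 0 159 0 0 0 85
0 0 0 0 0 0 50; 0 0 0 0 0 0 50; 0 0 0 0 0 0 50; 0 0 0 0 0 0 50; 0 0 0 0 0 0 50
0 0 0 0 0 0 85; 0 0 0 0 0 0 85; 0 0 0 0 0 0 85; 0 0 0 0 0 9 85; 0 0 0 0 0 18 85
0 0 0 0 0 9 85; 0 0 0 0 0 18 85; 0 0 0 0 0 27 85; 0 0 0 0 0 36 85; 0 0 0 0 0 45 85
0 0 0 0 0 9 85; 0 0 0 0 0 18 85; 0 0 0 0 0 27 85; 0 0 0 0 0 27 85; 0 0 0 0 0 27 85
0 0 0 0 0 0 50; 0 0 0 0 0 0 50; 0 0 0 0 0 0 50; 0 0 0 0 0 0 50; 0 0 0 0 0 0 50
end [ 0.4934 -0.0698  0.0409] yaw -112.5
```

View pics/9.png

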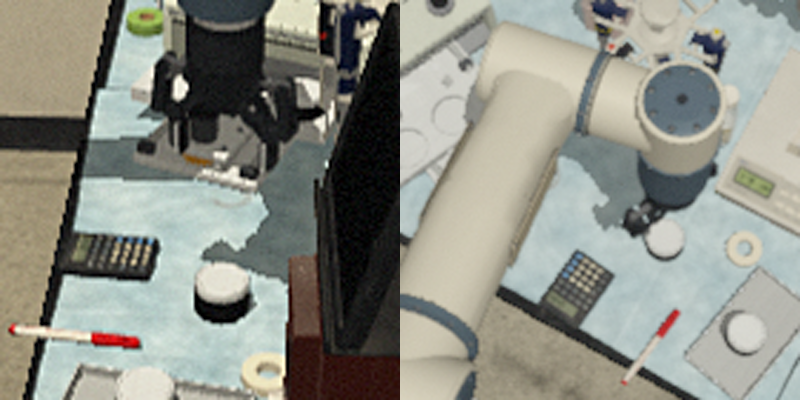

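arm_command(series="0 0 33.5 0 0 0 85; -0.5 0 66.5 0 0 0 85; -0.5 0 100 0 0 0 85; -0.5 0 129.5 0 0 0 85; -0.5 0 159 0 0 0 85")

```text
time_s: 33.28
ee_pos: [0.4935, -0.0701, 0.04]
ee_rot: [[0.383, 0.924, -0.0], [0.924, -0.383, 0.001], [0.001, -0.001, -1.0]]
ft_force: [-0.4, 0.4, 0.6]
finger_gap: 0.992
finger_force: 0.0
```

arm_command(series="0 0 0 0 0 0 50; 0 0 0 0 0 0 50; 0 0 0 0 0 0 50; 0 0 0 0 0 0 50; 0 0 0 0 0 0 50")

```text
time_s: 33.9
ee_pos: [0.4938, -0.0702, 0.0416]
ee_rot: [[0.384, 0.924, 0.001], [0.924, -0.384, 0.001], [0.001, 0.0, -1.0]]
ft_force: [-0.7, 1.6, 2.3]
finger_gap: 0.683
finger_force: 48.6
```

arm_command(series="0 0 0 0 0 0 85; 0 0 0 0 0 0 85; 0 0 0 0 0 0 85; 0 0 0 0 0 9 85; 0 0 0 0 0 18 85")

```text
time_s: 34.52
ee_pos: [0.4932, -0.0704, 0.0409]
ee_rot: [[0.654, 0.756, -0.001], [0.756, -0.654, 0.001], [-0.0, -0.001, -1.0]]
ft_force: [0.2, -0.8, -0.8]
finger_gap: 0.996
finger_force: 0.0
```

arm_command(series="0 0 0 0 0 9 85; 0 0 0 0 0 18 85; 0 0 0 0 0 27 85; 0 0 0 0 0 36 85; 0 0 0 0 0 45 85")

```text
time_s: 35.15
ee_pos: [0.4932, -0.0704, 0.0409]
ee_rot: [[0.997, 0.072, -0.001], [0.072, -0.997, 0.001], [-0.001, -0.001, -1.0]]
ft_force: [0.1, 0.8, 0.3]
finger_gap: 0.991
finger_force: 0.0
```

arm_command(series="0 0 0 0 0 9 85; 0 0 0 0 0 18 85; 0 0 0 0 0 27 85; 0 0 0 0 0 27 85; 0 0 0 0 0 27 85")

```text
time_s: 35.78
ee_pos: [0.4933, -0.0704, 0.0409]
ee_rot: [[0.925, -0.381, -0.001], [-0.381, -0.925, 0.001], [-0.001, -0.0, -1.0]]
ft_force: [-0.4, -0.2, 0.1]
finger_gap: 0.998
finger_force: 0.0
```

arm_command(series="0 0 0 0 0 0 50; 0 0 0 0 0 0 50; 0 0 0 0 0 0 50; 0 0 0 0 0 0 50; 0 0 0 0 0 0 50")

```text
time_s: 36.4
ee_pos: [0.4937, -0.0703, 0.0415]
ee_rot: [[0.924, -0.383, 0.0], [-0.383, -0.924, 0.001], [-0.0, -0.001, -1.0]]
ft_force: [0.2, 1.9, 6.6]
finger_gap: 0.685
finger_force: 48.6
```

```bash
python3 - <<'E'
from h import *
st()
s=bot.state();P=s["ee_pos"]
n=np.array([.5882,.2801,0])+.176*EY
print(n)
plan([((P[0],P[1],.2),-112.4,50),(n+[0,0,.2],-112.4,50),(n+[0,0,.1],-112.4,50),(None,3,50)])
E
```

```text
t 36.4 p [ 0.4937 -0.0703  0.0415] yaw -112.5 z [ 0.     0.001 -1.   ] j [ 10.  19. -21.  -0. -50.  58.] F [0.2 1.9 6.6] M [0.28 0.34 0.11] gap 58.5 ff 48.6
[0.4254799  0.34716839 0.        ]
0 0 -39.5 0 0 0 50; 0 0 -79.5 0 0 0 50; 0 0 -119 0 0 0 50; 0 0 -158.5 0 0 0 50; -22.5 -36 -158.5 0 0 0 50
-22 -36 0 0 0 0 50; -44.5 -72 0 0 0 0 50; -66.5 -108 0 0 0 0 50; -89 -144 0 0 0 0 50; -111 -180 0 0 0 0 50
-22.5 -36 0 0 0 0 50; -45 -71.5 0 0 0 0 50; -67 -107.5 0 0 0 0 50; -89.5 -143.5 0 0 0 0 50; -89.5 -143.5 33.5 0 0 0 50
0 0 33.5 0 0 0 50; 0 0 66.5 0 0 0 50; 0 0 66.5 0 0 0 50; 0 0 66.5 0 0 0 50; 0 0 66.5 0 0 0 50
end [0.4254 0.3471 0.1002] yaw -112.5
```

```bash
python3 - <<'E'
from h import *
s=bot.state();P=s["ee_pos"]
n=np.array([.5882,.2801,0])+.088*EY
print(n)
plan([((P[0],P[1],.2),-112.4,50),(n+[0,0,.2],-112.4,50),(n+[0,0,.1],-112.4,50),(None,3,50)])
E
```

```text
[0.50683995 0.31363419 0.        ]
0 0 -39.5 0 0 0 50; 0 0 -79.5 0 0 0 50; 0 0 -119 0 0 0 50; 0 0 -158.5 0 0 0 50; -15 -40 -158.5 0 0 0 50
-15 -40 0 0 0 0 50; -30 -80 0 0 0 0 50; -45 -120 0 0 0 0 50; -60 -160 0 0 0 0 50; -75 -200 0 0 0 0 50
-15 -40 0 0 0 0 50; -30 -80 0 0 0 0 50; -45 -120 0 0 0 0 50; -45 -120 33.5 0 0 0 50; -45 -120 67 0 0 0 50
0 0.5 33 0 0 0 50; 0 0.5 33 0 0 0 50; 0 0.5 33 0 0 0 50; 0 0.5 33 0 0 0 50; 0 0.5 33 0 0 0 50
end [0.5067 0.3134 0.1002] yaw -112.5
```

arm_command(series="0 0 -39.5 0 0 0 50; 0 0 -79.5 0 0 0 50; 0 0 -119 0 0 0 50; 0 0 -158.5 0 0 0 50; -15 -40 -158.5 0 0 0 50")

```text
time_s: 37.02
ee_pos: [0.4964, -0.0287, 0.2024]
ee_rot: [[0.922, -0.386, 0.005], [-0.386, -0.922, 0.001], [0.004, -0.003, -1.0]]
ft_force: [0.7, 1.4, -2.2]
finger_gap: 0.684
finger_force: 49.1
```

arm_command(series="-15 -40 0 0 0 0 50; -30 -80 0 0 0 0 50; -45 -120 0 0 0 0 50; -60 -160 0 0 0 0 50; -75 -200 0 0 0 0 50")

```text
time_s: 37.65
ee_pos: [0.5018, 0.1869, 0.1988]
ee_rot: [[0.924, -0.383, -0.002], [-0.383, -0.924, 0.0], [-0.002, 0.001, -1.0]]
ft_force: [1.0, -0.3, -1.0]
finger_gap: 0.685
finger_force: 49.1
```

arm_command(series="-15 -40 0 0 0 0 50; -30 -80 0 0 0 0 50; -45 -120 0 0 0 0 50; -45 -120 33.5 0 0 0 50; -45 -120 67 0 0 0 50")

```text
time_s: 38.28
ee_pos: [0.5062, 0.3143, 0.1309]
ee_rot: [[0.924, -0.383, -0.002], [-0.383, -0.924, 0.0], [-0.002, 0.0, -1.0]]
ft_force: [0.4, 0.1, -1.5]
finger_gap: 0.684
finger_force: 49.1
```

arm_command(series="0 0.5 30 0 0 0 50; 0 0.5 30 0 0 0 50; 0 0.5 30 0 0 0 50; 0 0.5 30 0 0 0 50; 0 0.5 30 0 0 0 50")

```text
time_s: 38.9
ee_pos: [0.507, 0.3138, 0.1038]
ee_rot: [[0.924, -0.384, 0.001], [-0.384, -0.924, 0.002], [-0.0, -0.002, -1.0]]
ft_force: [-0.0, -0.7, -0.3]
finger_gap: 0.687
finger_force: 49.0
```

```bash
python3 - <<'E'
from h import *
st()
n=np.array([.50684,.31363,0])
plan([(n+[0,0,.0875],-112.4,50),(None,1,50),(n+[0,0,.080],-112.4,50)],mm=4)
a=read_camera("side");cv2.imwrite("pics/s10.png",a)
E
```

```text
t 38.9 p [0.507  0.3138 0.1038] yaw -112.6 z [ 0.001  0.002 -1.   ] j [ 47.  25.  -2.  -0. -64.  21.] F [-0.  -0.7 -0.3] M [ 0.02 -0.01 -0.02] gap 58.7 ff 49.0
0 0 3.5 0 0 0 50; 0 0 6.5 0 0 0 50; 0 0 10 0 0 0 50; 0 0 13 0 0 0 50; 0 0 16.5 0 0 0 50
0 0 0 0 0 0 50; 0 0 3.5 0 0 0 50; 0 0 7.5 0 0 0 50; 0 0 7.5 0 0 0 50; 0 0 7.5 0 0 0 50
end [0.507  0.3138 0.0798] yaw -112.6
```

arm_command(series="0 0 3.5 0 0 0 50; 0 0 6.5 0 0 0 50; 0 0 10 0 0 0 50; 0 0 13 0 0 0 50; 0 0 16.5 0 0 0 50")

```text
time_s: 39.58
ee_pos: [0.5066, 0.3134, 0.0859]
ee_rot: [[0.924, -0.384, -0.001], [-0.384, -0.924, 0.001], [-0.001, -0.0, -1.0]]
ft_force: [-1.0, 0.1, -1.5]
finger_gap: 0.685
finger_force: 49.0
```

arm_command(series="0 0 0 0 0 0 50; 0 0 3.5 0 0 0 50; 0 0 6 0 0 0 50; 0 0 7.5 0 0 0 50; 0 0 7.5 0 0 0 50")

```text
time_s: 40.2
ee_pos: [0.5065, 0.3134, 0.0795]
ee_rot: [[0.924, -0.383, -0.0], [-0.383, -0.924, 0.001], [-0.001, -0.001, -1.0]]
ft_force: [-1.9, 0.2, 4.9]
finger_gap: 0.684
finger_force: 49.6
```

```bash
python3 - <<'E'
from h import *
P=np.array([.5065,.3134,.0795]);k=np.array([.4667,.2175,0])
plan([(None,4,80),(P+[0,0,.03],-112.4,85),(P+[0,0,.12],-112.4,85),(k+[0,0,.2],-10,85),(None,1,85)],P0=P)
E
```

```text
0 0 0 0 0 0 80; 0 0 0 0 0 0 80; 0 0 0 0 0 0 80; 0 0 0 0 0 0 80; 0 0 -30 0 0 0 85
0 0 -30 0 0 0 85; 0 0 -60 0 0 0 85; 0 0 -90 0 0 0 85; 0 9.5 -90 0 0 -9.5 85; 0 19 -90 0 0 -19 85
-3 8.5 0 0 0 -9 85; -6 17.5 0 0 0 -18.5 85; -9 26.5 -0.5 0 0 -27.5 85; -12.5 35.5 -0.5 0 0 -37 85; -15.5 44.5 -0.5 0 0 -46.5 85
-8.5 4 0 0 0 -9 85; -17 8 0 0 0 -18.5 85; -25.5 12 0 0 0 -27.5 85; -34 15.5 0 0 0 -37 85; -34 15.5 0 0 0 -37 85
end [0.4667 0.2178 0.1999] yaw -10.0
```

arm_command(series="0 0 0 0 0 0 80; 0 0 0 0 0 0 80; 0 0 0 0 0 0 80; 0 0 0 0 0 0 80; 0 0 -25 0 0 0 85")

```text
time_s: 40.83
ee_pos: [0.5054, 0.3124, 0.1019]
ee_rot: [[0.923, -0.384, -0.004], [-0.384, -0.923, -0.002], [-0.003, 0.004, -1.0]]
ft_force: [0.9, 0.7, 1.2]
finger_gap: 0.993
finger_force: 0.0
```

arm_command(series="0 0 -35 0 0 0 85; 0 0 -65 0 0 0 85; 0 0 -95 0 0 0 85; 0 9.5 -95 0 0 -9.5 85; 0 19 -95 0 0 -19 85")

```text
time_s: 41.45
ee_pos: [0.4993, 0.2957, 0.1991]
ee_rot: [[0.998, -0.057, -0.0], [-0.057, -0.998, 0.001], [-0.0, -0.001, -1.0]]
ft_force: [-0.1, 0.8, 0.2]
finger_gap: 0.995
finger_force: 0.0
```

arm_command(series="-3 8.5 0 0 0 -9 85; -6 17.5 0 0 0 -18.5 85; -9 26.5 0 0 0 -27.5 85; -12.5 35.5 0 0 0 -37 85; -15.5 44.5 0 0 0 -46.5 85")

```text
time_s: 42.08
ee_pos: [0.4809, 0.252, 0.1986]
ee_rot: [[0.728, 0.685, -0.001], [0.685, -0.728, 0.001], [-0.0, -0.001, -1.0]]
ft_force: [0.4, -0.0, -0.8]
finger_gap: 0.995
finger_force: 0.0
```

arm_command(series="-8.5 4 0 0 0 -9 85; -17 8 0 0 0 -18.5 85; -25.5 12 0 0 0 -27.5 85; -34 15.5 0 0 0 -37 85; -34 15.5 0 0 0 -37 85")

```text
time_s: 42.7
ee_pos: [0.4667, 0.2175, 0.1988]
ee_rot: [[0.177, 0.984, -0.001], [0.984, -0.177, 0.001], [0.001, -0.001, -1.0]]
ft_force: [-0.1, -0.4, 0.6]
finger_gap: 0.99
finger_force: 0.0
```

```bash
python3 - <<'E'
from h import *
st()
a=read_camera("side");b=read_camera("top")
A=cv2.resize(a[130:280,200:350],(400,400),interpolation=cv2.INTER_CUBIC);B=cv2.resize(b[110:310,160:360],(400,400),interpolation=cv2.INTER_CUBIC)
cv2.imwrite("pics/10.png",np.hstack([A,B]))
k=np.array([.4667,.2175,0])
plan([(k+[0,0,.098],-10,85),(None,2,85),(None,5,30)])
E
```

```text
t 42.7 p [0.4667 0.2175 0.1988] yaw -10.2 z [-0.001  0.001 -1.   ] j [ 42.  12.  -5.  -0. -73. 127.] F [-0.1 -0.4  0.6] M [0.   0.02 0.02] gap 84.5 ff 0.0
0 0 33.5 0 0 0 85; -0.5 0 67 0 0 0 85; -0.5 0 100.5 0 0 -0.5 85; -0.5 0 100.5 0 0 -0.5 85; -0.5 0 100.5 0 0 -0.5 85
0 0 0 0 0 0 30; 0 0 0 0 0 0 30; 0 0 0 0 0 0 30; 0 0 0 0 0 0 30; 0 0 0 0 0 0 30
end [0.4668 0.2176 0.0982] yaw -9.8
```

View pics/10.png

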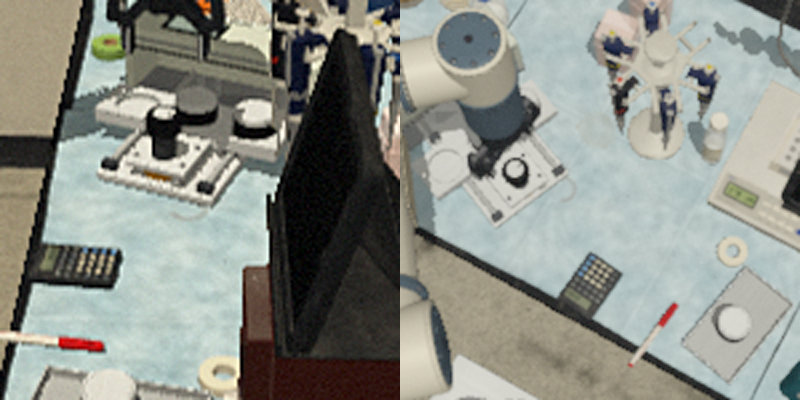

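arm_command(series="0 0 33.5 0 0 0 85; -0.5 0 67 0 0 0 85; -0.5 0 100.5 0 0 0 85; -0.5 0 100.5 0 0 0 85; -0.5 0 100.5 0 0 0 85", squeeze=60)

```text
time_s: 43.42
ee_pos: [0.4676, 0.218, 0.0995]
ee_rot: [[0.175, 0.985, 0.001], [0.985, -0.175, 0.001], [0.002, 0.001, -1.0]]
ft_force: [0.5, 0.2, 0.3]
finger_gap: 0.995
finger_force: 0.0
```

arm_command(series="0 0 0 0 0 0 30; 0 0 0 0 0 0 30; 0 0 0 0 0 0 30; 0 0 0 0 0 0 30; 0 0 0 0 0 0 30")

```text
time_s: 44.05
ee_pos: [0.4659, 0.2179, 0.0993]
ee_rot: [[0.175, 0.985, -0.001], [0.985, -0.175, 0.002], [0.002, -0.002, -1.0]]
ft_force: [-8.6, 2.2, 8.2]
finger_gap: 0.509
finger_force: 60.4
```

```bash
python3 - <<'E'
from h import *
st()
P=np.array([.4666,.2176,.098])
plan([(P+.1205*EX,-10-276.5,30)],P0=P,R0=RT(-10.2))
E
```

```text
t 44.05 p [0.4659 0.2179 0.0993] yaw -10.1 z [-0.001  0.002 -1.   ] j [ 42.  17. -15.  -0. -59. 128.] F [-8.6  2.2  8.2] M [0.45 2.25 0.  ] gap 43.4 ff 60.4
4 1 0 0 0 9 30; 8 1.5 0 0 0 18.5 30; 12 2.5 0 0 0 27.5 30; 15.5 3.5 0 0 0 37 30; 19.5 4 0 0 0 46 30
3.5 -2 0 0 0 9.5 30; 7 -4.5 0 0 0 18.5 30; 10.5 -6.5 0 0 0 27.5 30; 13.5 -9 0 0 0 37 30; 17 -11 0 0 0 46 30
0.5 -4 0 0 0 9.5 30; 1.5 -8 0 0 0 18.5 30; 2 -12 0 0 0 27.5 30; 2.5 -16 0 0 0 37 30; 3.5 -20 0 0 0 46 30
-2 -3 0 0 0 9.5 30; -4.5 -6.5 0 0 0 18.5 30; -7 -9.5 0 0 0 28 30; -9.5 -13 0 0 0 37 30; -11.5 -16 0 0 0 46 30
-4 -0.5 0 0 0 9.5 30; -8 -1 0 0 0 18.5 30; -12 -1.5 0 0 0 28 30; -16 -2.5 0 0 0 37 30; -20 -3 0 0 0 46.5 30
-3 2.5 0 0 0 9 30; -6 5 0 0 0 18 30; -9.5 7.5 0 0 0 27.5 30; -12.5 10 0 0 0 36.5 30; -15.5 12.5 0 0 0 46 30
end [0.5124 0.3288 0.098 ] yaw 73.3
```

arm_command(series="4 0 0 0 0 9 30; 8 0 0 0 0 18.5 30; 12 1 0 0 0 27.5 30; 15.5 2 0 0 0 37 30; 19.5 2.5 0 0 0 46 30")

```text
time_s: 44.68
ee_pos: [0.4734, 0.2364, 0.0994]
ee_rot: [[0.832, 0.555, 0.002], [0.555, -0.832, 0.001], [0.002, 0.0, -1.0]]
ft_force: [1.6, -1.2, 1.9]
finger_gap: 0.511
finger_force: 60.7
```

arm_command(series="3.5 -2 0 0 0 9.5 30; 7 -4.5 0 0 0 18.5 30; 10.5 -6.5 0 0 0 27.5 30; 13.5 -9 0 0 0 37 30; 17 -11 0 0 0 46 30")

```text
time_s: 45.3
ee_pos: [0.4811, 0.2548, 0.0994]
ee_rot: [[0.977, -0.213, 0.001], [-0.213, -0.977, 0.0], [0.001, -0.001, -1.0]]
ft_force: [0.1, -1.2, 4.7]
finger_gap: 0.51
finger_force: 60.7
```

```bash
python3 -c "
from h import *
st()"
```

```text
t 45.3 p [0.4811 0.2548 0.0994] yaw -102.3 z [ 0.001  0.    -1.   ] j [ 44.  20. -10.   0. -60.  33.] F [ 0.1 -1.2  4.7] M [-0.66  0.35  0.4 ] gap 43.5 ff 60.7
```

Clean winding. Continue.

arm_command(series="0.5 -4 0 0 0 9.5 30; 1.5 -8 0 0 0 18.5 30; 2 -12 0 0 0 27.5 30; 2.5 -16 0 0 0 37 30; 3.5 -20 0 0 0 46 30")

```text
time_s: 45.92
ee_pos: [0.4886, 0.2732, 0.0994]
ee_rot: [[0.525, -0.851, 0.0], [-0.851, -0.525, -0.0], [0.0, -0.0, -1.0]]
ft_force: [-1.2, -3.0, 5.3]
finger_gap: 0.507
finger_force: 61.0
```

arm_command(series="-2 -3 0 0 0 9.5 30; -4.5 -6.5 0 0 0 18.5 30; -7 -9.5 0 0 0 28 30; -9.5 -13 0 0 0 37 30; -11.5 -16 0 0 0 46 30")

```text
time_s: 46.55
ee_pos: [0.4959, 0.2918, 0.0994]
ee_rot: [[-0.247, -0.969, 0.0], [-0.969, 0.247, 0.001], [-0.001, -0.0, -1.0]]
ft_force: [-1.1, -1.1, 3.8]
finger_gap: 0.513
finger_force: 60.9
```

```bash
python3 -c "
from h import *
st()"
```

```text
t 46.55 p [0.4959 0.2918 0.0994] yaw 165.7 z [ 0.     0.001 -1.   ] j [ 46.  23.  -5.  -0. -62. -60.] F [-1.1 -1.1  3.8] M [-0.3   0.64  0.35] gap 43.8 ff 60.9
```

arm_command(series="-4 -0.5 0 0 0 9.5 30; -8 -1 0 0 0 18.5 30; -12 -1.5 0 0 0 28 30; -16 -2.5 0 0 0 37 30; -20 -3 0 0 0 46.5 30")

```text
time_s: 47.18
ee_pos: [0.5035, 0.3107, 0.0994]
ee_rot: [[-0.873, -0.488, 0.0], [-0.488, 0.873, 0.001], [-0.001, 0.001, -1.0]]
ft_force: [-1.3, -0.6, 4.5]
finger_gap: 0.507
finger_force: 60.9
```

arm_command(series="-3 2.5 0 0 0 9 30; -6 5 0 0 0 18 30; -9.5 7.5 0 0 0 27.5 30; -12.5 10 0 0 0 36.5 30; -15.5 12.5 0 0 0 46 30")

```text
time_s: 47.8
ee_pos: [0.5111, 0.329, 0.0994]
ee_rot: [[-0.957, 0.289, 0.001], [0.289, 0.957, 0.0], [-0.001, 0.001, -1.0]]
ft_force: [7.6, -13.4, 2.0]
finger_gap: 0.509
finger_force: 60.9
```

```bash
python3 -c "
from h import *
st();s=bot.state();print((s['ee_pos']-[.4667,.2175,0])@EX)"
```

```text
t 47.8 p [0.5111 0.329  0.0994] yaw 73.2 z [ 0.001  0.    -1.   ] j [  47.   26.   -0.    0.  -64. -154.] F [  7.6 -13.4   2. ] M [-4.68 -3.1   0.83] gap 43.5 ff 60.9
0.11997747447551052
```

arm_command(series="0 1 0 0 0 2 30; 0 2 0 0 0 4 30; 0 2 0 0 0 4 30; 0 1 0 0 0 2 30; 0 0 0 0 0 0 30")

```text
time_s: 48.42
ee_pos: [0.512, 0.3273, 0.0993]
ee_rot: [[-0.959, 0.284, 0.001], [0.284, 0.959, -0.001], [-0.002, -0.001, -1.0]]
ft_force: [3.5, -5.3, 3.3]
finger_gap: 0.509
finger_force: 61.7
```

```bash
python3 - <<'E'
from h import *
st()
b=cv2.imread("pics/t4.png")
g=b[115:145,182:212].astype(int).sum(2)
ys,xs=np.nonzero(g<150);print(xs.mean()+182,ys.mean()+115,len(xs))
m=camera_model("top");k=p2w("top",(xs.mean()+182,ys.mean()+115),.136);print(k)
s=bot.state();P=s["ee_pos"]
az=np.degrees(np.arctan2(k[1],k[0]));u=np.array([np.cos(np.radians(az)),np.sin(np.radians(az)),0])
t=np.radians(20)
tip=k+u*.005
T=tip-.022*(np.sin(t)*u-np.array([0,0,np.cos(t)]))
print("az",az,"TCP contact",T,np.hypot(*T[:2]))
plan([(None,4,85),(P+[0,0,.04],73,85),(P+[0,0,.13],73,85),(T+[0,0,.06],90+az,0,20,az),(None,3,0)])
E
```

```text
t 48.42 p [0.512  0.3273 0.0993] yaw 73.5 z [ 0.001 -0.001 -1.   ] j [  47.   26.   -0.    0.  -64. -154.] F [ 3.5 -5.3  3.3] M [-2.23 -1.23 -0.5 ] gap 43.5 ff 61.7
196.14705882352942 129.47058823529412 34
[0.63212385 0.40035634 0.136     ]
az 32.34817045253838 TCP contact [0.62999117 0.39900561 0.15667324] 0.745717337393196
0 0 0 0 0 0 85; 0 0 0 0 0 0 85; 0 0 0 0 0 0 85; 0 0 0 0 0 0 85; 0 0 -40 0 0 0.5 85
0 0 -45 0 0 0 85; 0 0 -90 0 0 0 85; -15.5 17 -88 -2.5 -2.5 -8 0; -31 34 -86 -4.5 -5 -16.5 0; -46 51.5 -83.5 -6 -8 -24.5 0
-20.5 9 6 -1.5 -3 -8.5 0; -41 18 12 -2 -6.5 -16.5 0; -61.5 27 18 -2.5 -10 -24.5 0; -61.5 27 18 -2.5 -10 -24.5 0; -61.5 27 18 -2.5 -10 -24.5 0
0 0 0 0 0 0 0; 0 0 0 0 0 0 0; 0 0 0 0 0 0 0; 0 0 0 0 0 0 0; 0 0 0 0 0 0 0
end [0.63   0.3992 0.2167] yaw 122.2
```

arm_command(series="0 0 0 0 0 0 85; 0 0 0 0 0 0 85; 0 0 0 0 0 0 85; 0 0 0 0 0 0 85; 0 0 -40 0 0 0 85")

```text
time_s: 49.05
ee_pos: [0.5088, 0.3278, 0.1353]
ee_rot: [[-0.958, 0.285, -0.007], [0.285, 0.958, -0.004], [0.005, -0.006, -1.0]]
ft_force: [0.4, 1.3, 0.3]
finger_gap: 0.995
finger_force: 0.0
```

arm_command(series="0 0 -45 0 0 0 85; 0 0 -90 0 0 0 85; -15.5 17 -88 -2.5 -2.5 -8 0; -31 34 -86 -4.5 -5 -16.5 0; -46 51.5 -83.5 -6 -8 -24.5 0")

```text
time_s: 49.68
ee_pos: [0.5701, 0.3657, 0.2219]
ee_rot: [[-0.978, -0.149, 0.146], [-0.136, 0.986, 0.095], [-0.158, 0.073, -0.985]]
ft_force: [0.0, 0.2, -0.6]
finger_gap: 0.366
finger_force: 0.0
```

arm_command(series="-20.5 9 6 -1.5 -3 -8.5 0; -41 18 12 -2 -6.5 -16.5 0; -61.5 27 18 -2.5 -10 -24.5 0; -61.5 27 18 -2.5 -10 -24.5 0; -61.5 27 18 -2.5 -10 -24.5 0")

```text
time_s: 50.3
ee_pos: [0.6281, 0.4014, 0.2157]
ee_rot: [[-0.793, -0.537, 0.286], [-0.503, 0.843, 0.19], [-0.343, 0.007, -0.939]]
ft_force: [0.1, -0.1, 0.9]
finger_gap: 0.0
finger_force: 0.0
```

```bash
python3 - <<'E'
from h import *
st()
a=read_camera("side");b=read_camera("top");cv2.imwrite("pics/s11.png",a)
A=cv2.resize(a[100:220,220:370],(500,400),interpolation=cv2.INTER_CUBIC);B=cv2.resize(b[90:180,150:240],(300,300),interpolation=cv2.INTER_CUBIC)
o=np.zeros((400,800,3),np.uint8);o[:,:500]=A;o[:300,500:]=B;cv2.imwrite("pics/11.png",o)
k=np.array([.632,.4,.136]);print(w2p("side",k),((w2p("side",k)-[220,100])*3.333))
s=bot.state();tip=s["ee_pos"]+.022*s["ee_rot"][:,2];print(tip,(w2p("side",tip)-[220,100])*3.333)
E
```

```text
t 50.3 p [0.6281 0.4014 0.2157] yaw 122.5 z [ 0.286  0.19  -0.939] j [  47.   25.   10.    5.  -56. -106.] F [ 0.1 -0.1  0.9] M [-0.54  0.83 -0.02] gap 0.0 ff 0.0
[306.84511696 141.84976726] [289.45477482 139.48527427]
[0.63453639 0.40574411 0.19541232] [294.8197756   88.80687911]
```

View pics/11.png

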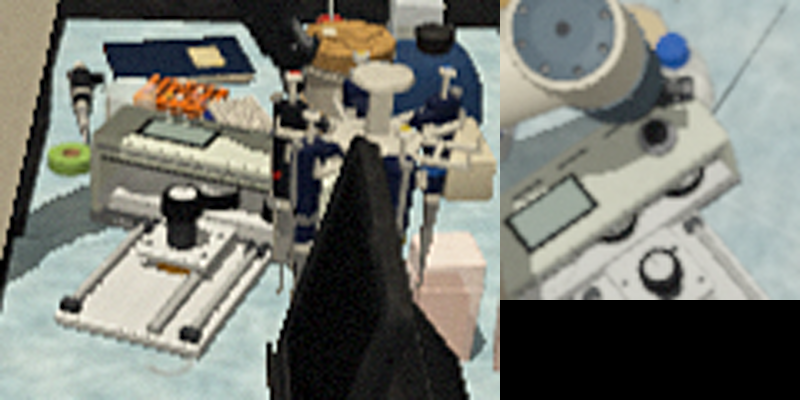

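```bash
python3 - <<'E'
from h import *
s=bot.state();az=32.35;T=np.array([.6285,.398,0])
plan([(T+[0,0,.2],122.35,0,20,az),(T+[0,0,.165],122.35,0,20,az),(T+[0,0,.162],122.35,0,20,az)],mm=25)
E
```

```text
2.5 -1 5 0.5 13.5 0 0; 4.5 -2 9.5 0.5 7 0 0; 7 -3 14.5 0.5 0 0 0; 13 -3.5 31 0.5 0 0 0; 19 -3.5 47.5 0.5 0 0 0
1 0 2.5 0 0 0 0; 1 0 2.5 0 0 0 0; 1 0 2.5 0 0 0 0; 1 0 2.5 0 0 0 0; 1 0 2.5 0 0 0 0
end [0.6286 0.3981 0.1622] yaw 122.4
```

arm_command(series="2.5 -1 5 0 0 0 0; 4.5 -2 9.5 0 0 0 0; 7 -3 14.5 0 0 0 0; 13 -3.5 31 0 0 0 0; 19 -3.5 47.5 0 0 0 0")

```text
time_s: 51.02
ee_pos: [0.6288, 0.398, 0.1636]
ee_rot: [[-0.792, -0.539, 0.287], [-0.504, 0.842, 0.191], [-0.344, 0.007, -0.939]]
ft_force: [0.1, 0.4, -0.1]
finger_gap: 0.001
finger_force: 0.0
```

arm_command(series="0.5 0 1.5 0 0 0 0; 1 0 2.5 0 0 0 0; 1 0 2.5 0 0 0 0; 1 0 2.5 0 0 0 0; 1 0 2.5 0 0 0 0")

```text
time_s: 51.65
ee_pos: [0.629, 0.3981, 0.1621]
ee_rot: [[-0.792, -0.539, 0.287], [-0.505, 0.842, 0.191], [-0.345, 0.006, -0.939]]
ft_force: [-0.6, -0.9, 1.3]
finger_gap: -0.002
finger_force: 0.8
```

arm_command(series="0.5 0 1.5 0 0 0 0; 1 0 3 0 0 0 0; 1.5 0 4 0 0 0 0; 1.5 0 4 0 0 0 0; 1.5 0 4 0 0 0 0")

```text
time_s: 52.28
ee_pos: [0.629, 0.3982, 0.1578]
ee_rot: [[-0.792, -0.54, 0.287], [-0.505, 0.842, 0.191], [-0.345, 0.006, -0.939]]
ft_force: [-0.6, -1.6, 3.9]
finger_gap: -0.002
finger_force: 1.8
```

arm_command(series="0.5 0 1 0 0 0 0; 0.5 0 2 0 0 0 0; 1 0 3 0 0 0 0; 1 0 3 0 0 0 0; 1 0 3 0 0 0 0")

```text
time_s: 52.9
ee_pos: [0.6292, 0.3982, 0.157]
ee_rot: [[-0.791, -0.54, 0.289], [-0.505, 0.842, 0.192], [-0.347, 0.006, -0.938]]
ft_force: [-5.2, -4.2, 11.9]
finger_gap: -0.001
finger_force: 6.5
```

arm_command(series="-10 0 -28 0 0 0 0; -20 0 -56 0 0 0 0; -30 0 -84 0 0 0 0; -30 0 -84 0 0 0 0; -30 0 -84 0 0 0 0")

```text
time_s: 53.52
ee_pos: [0.6278, 0.3973, 0.2416]
ee_rot: [[-0.793, -0.539, 0.284], [-0.505, 0.842, 0.19], [-0.342, 0.007, -0.94]]
ft_force: [0.2, 0.3, 0.1]
finger_gap: 0.0
finger_force: 0.0
```

```bash
python3 - <<'E'
from h import *
st()
a=read_camera("side");b=read_camera("top")
A=cv2.resize(a[110:310,190:390],(400,400),interpolation=cv2.INTER_CUBIC);B=cv2.resize(b[110:310,160:360],(400,400),interpolation=cv2.INTER_CUBIC)
cv2.imwrite("pics/12.png",np.hstack([A,B]))
E
```

```text
t 53.52 p [0.6278 0.3973 0.2416] yaw 122.6 z [ 0.284  0.19  -0.94 ] j [  46.   24.   13.    5.  -60. -105.] F [0.2 0.3 0.1] M [-0.6   0.92 -0.04] gap 0.0 ff 0.0
```

View pics/12.png

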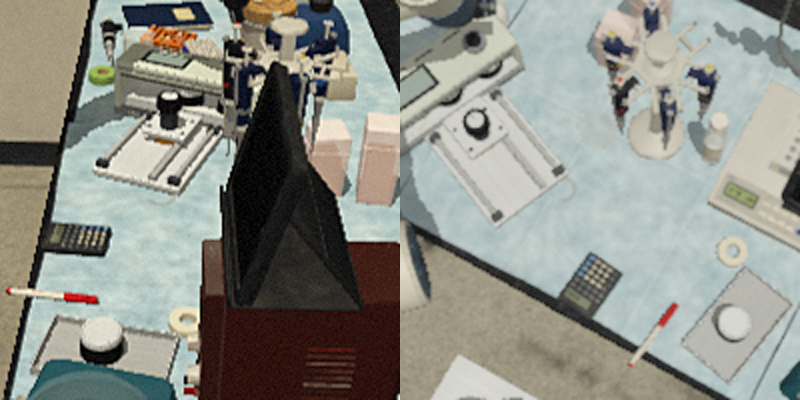

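```bash
python3 -c "
from cell import workorder
print(workorder.sign_off())"
```

```text
the job is handed in; nothing more can be done
None
```

The job is handed in after 53.5 s of the 210 s: one measured cup stands in the steel tray, two fresh cups sit in the middle and right nests, the drawer is wound home by its knob and the start key was pressed to its stop. The final pictures show the tray cup, closed drawer, calculator and marker in place; sign-off returned no verdict.

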